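# Free the washed ink roller and clip it into its storage rack

### The job

The washed ink roller is locked in its green wash-up stand by two sprung keepers. Push the wooden wedge, kept under the raised glass slab, thin end first under the stand's red pedal bar until the pedal sits up on the wedge's flat top and the keepers stay open on their own, lift the roller out, and press it down into the storage rack until both steel ends have snapped fully home in the blue-lipped clips. Leave the wedge holding the pedal up, and do not shift the solvent can, the ink tin or the small brayer.

Things in the scene. Friction and masses are not known exactly. Their poses are not given: they have to be found in the camera images.
- stand: Green wash-up stand, fixed. Origin on the bench under the roller; x from the pedal side to the back, y along the roller. Two cheeks at y = +-67 (64 long in x, 10 thick, 92 high, feet out to y = +-98) carry the roller's ends in open-topped slots, axis at z = 85 mm. The bench between them (124 wide) is bare for the wedge, going in along +x; a low tie bar crosses at x = 27.
- keeper (a joint): Sprung keeper: shaft at stand x = -4, z = 30, with two steel hooks over the roller's ends (tops at z = 103) and the red pedal in front. 0 rad = shut; pulling the roller up cannot open it. Raising the pedal opens it, to 0.5 rad at most; above 0.24 the roller is free; let go, it shuts. On the wedge's flat top it reads about 0.31. Holding it takes about 4.5 N at the pedal, driving the wedge in 5 to 15 N.
- pedal (a point): Centre of the red pedal bar, 10 mm thick, 56 long (along the stand's y). Shut, it lies at stand x = -74, y = 0, z = 15 mm, so its underside is 10 mm over the bench; open on the wedge, at z = 37. Its 8 mm steel arm runs back to the shaft.
- roller: Ink roller: black rubber body, diameter 48 mm, 100 long, on a steel core, diameter 16, sticking out 42 mm at each end (184 overall); about 0.5 kg. Origin in the middle on the axis; its y runs along the axis. It may spin about y and the two ends are alike.
- rack: Storage rack, fixed: wooden board 100 x 215 x 16 mm (x, y, z); origin on the bench under its middle, y along the stored roller. At y = +-72 stands a post with an upward-opening sprung clip, 14 mm wide: two steel arms whose blue lips lean outward above (top z = 86, mouth about 25 mm) and narrow to 12 mm at z = 70.
- rack_seat (a point): Where the roller's origin lies when stored: 62 mm above the bench in the middle of the rack, axes as the rack's. Both clips together snap over the 16 mm ends at about 10 to 20 N of downward push; the ends then rest on the posts.
- slab: Raised ink slab, fixed: glass plate 220 x 150 mm (x, y), top at z = 48, underside at z = 40, on dark wooden rails along both long sides (inner faces at y = +-63) and across the back (+x). Open at the front (-x, at x = -110). Origin on the bench under its middle.
- wedge: Loose hardwood wedge 150 mm long, 36 wide (y, parallel sides), 0.1 kg, flat on its base. Origin mid-base; +x to the thin end. Top flat, 32 high, from the blunt end (x = -75) to x = -10, then sloping to 6 high at the thin end (x = 75). At the start the blunt end is under the glass slab on the bench; only the thin 50 to 65 mm stick out in front.
- wedge_tip (a point): Middle of the wedge's thin edge, at the base (wedge x = +75).
- can: Yellow solvent can, 60 x 105 x 146 mm (x, y, z), white cap up to z = 164, standing loose in front of the rack (its -x side). Origin in the middle of its underside. Not to be shifted.
- tin: Ink tin, diameter 80, height 64 mm, standing loose behind the stand. Origin in the middle of its underside. Not to be shifted.
- brayer: Small hand brayer lying loose on the glass slab: black roller 36 mm in diameter along its y, red handle to +x, 137 long (from x = -18 to +119) and 106 wide, 38 high. Origin under the roller's middle, on the glass. Not to be shifted.
Things that resemble listed ones, but are neither listed nor needed, are in the scene too. Leave any orange look-alike of the rack alone. Leave any yellow look-alike of the roller alone.

How it is judged:
By the outcome, as a careful person would: the job done as asked, in the order asked, and still so for the second after the job is handed in, with the robot touching nothing.
It also fails if it takes over 70 s, if anything falls off the work surface, if the arm or the gripper's body presses on something with over 40 N, if the wrist force passes 120 N, or if a joint passes its speed limit or range.

### The arm

A 6-joint arm with a two-finger parallel gripper is mounted at the origin on the work surface. World frame = base frame: x ahead of the robot, y to its left, z up, the work surface at z = 0. Lengths are in mm, angles in rad, forces in N, time in s.
With the tool pointing down it reaches from about 250 to 725 mm from the base axis. Payload 4 kg.
Tool frame: the origin (TCP) lies midway between the tips of the shut fingers; the grasp point (between the pads) lies behind it (env.tcp_to_grasp is the z of the grasp point in the tool frame, in mm); z points along the fingers, y is the direction in which the jaws open and shut (so a half turn about z gives the same grasp; the last joint's range is limited). The gripper opens to 85 mm and grips with 20 to 120 N. Pads are 22 mm wide; open, the fingers measure 114 mm over their backs; the gripper's body (76 mm by 85 mm) begins 54 mm behind the grasp point. The pads swing forward as they close: fully open they stand 13 mm farther back than shut.
Start: joints at [1.214, 0.241, 0.005, 1.335, 0, 1.571], TCP at [174.637, 468.51, 231.306] pointing down, gripper open.
Joint ranges: [-2.72, 2.72], [-1.05, 1.87], [-1.09, 1.28], [-1.99, 2.15], [-1.42, 1.44], [-3.14, 3.14]. Speed limits (rad/s): [2.79, 2.79, 3.14, 3.14, 3.14, 3.14].

### API

Orientations are given as a 3x3 rotation matrix whose columns are the frame's x, y, z axes.
In Python, from station import telemetry, capture, order, env gives the robot as it stands.
- The arm moves only by the tool move_arm, never from a script. Its argument "series" is a list of rows, each a list of 7 numbers: the turn, a rotation vector about the tool's x, y, z in rad, then the shift along the tool's x, y, z in mm, then the opening in per cent of the stroke, from 0 (shut) to 100 (fully open). A call has 1 to 8 rows; each row shifts and turns the commanded pose from where the row before left it, along the tool's axes as they then stand; what a row does not reach is not made up. A row lasts 1/8 s, in which the tool goes at most 62.5 mm and 10.7 degrees, less where a joint would pass 70% of its speed; a pose out of reach is approached as far as the arm can. A call with a gripper value outside its range is refused whole. The fingers move at their own pace and stop on an object; "grip_force" is the grip in N (left out, the last holds). Time passes only in rows, so rows that do not move let the fingers close. It gives the time, the measured TCP pose, the force and the opening at its end, in the units of the state.
- telemetry.sense(): the state, without advancing time (a new reading comes with each control period).
- capture(name): name is "scene" or "top"; returns a dict with "color" (420x560x3 uint8, red, green, blue), "z_map" (420x560 float32, mm along the optical axis (not along the pixel's ray), 0 where there is no reading), "vertical_fov" (degrees; the focal length in pixels is half the picture's height over the tangent of half this angle, whatever the lens; pixels are square), "cx", "cy" (the principal point, pixels), "rvec" (rotation vector, rad) and "tvec" (3), from world to camera coordinates, as OpenCV has them. Camera axes: x right, y down, z forward; pixel columns grow to the right and rows downward; lengths in mm; the calibration is good to about 2 mm. A picture is of the moment at which its call begins.
- order.sign_off(): hands the job in, once; it reports no verdict.
The state is a dict: "time": time; "qpos": joint angles; "qvel": joint speeds; "tau": joint torques, N m; "ee_pos": TCP position; "ee_rot": TCP orientation; "force": force on the tool from outside, world axes, zero at the start; "torque": the same for the moment, N m; "grip_width": finger opening in mm.
Only numpy, scipy, OpenCV 4.12 (cv2) and the standard library are available. Lean on these libraries where they do the work, as an engineer would, in place of code of your own. Each camera call takes 0.05 s, during which the arm holds its last target.

## Working session

There is one attempt and no reset: what is moved stays moved. The work goes in short steps, Python scripts to look and compute and a tool call to move; the robot and the scene stay as the last step left them, time stands still between calls to the robot, and variables do not carry over. Pictures are saved under pics/ and viewed, and the job is handed in when it is done.

Besides the shell and the picture viewer there is one more tool, called after ">>>" by a JSON object that holds its "op" and its "data". move_arm: Moves the arm, as the interface text tells. Its arguments: {"type":"object","properties":{"series":{"type":"array"},"grip_force":{"type":"number"}},"required":["series"]}

```bash
ls; mkdir -p pics
python3 - <<'E'
from station import telemetry, capture, order, env
import cv2,numpy as np
print({k:getattr(env,k) for k in dir(env) if k[0]!='_'})
print(telemetry.sense())
for n in ("scene","top"):
    c=capture(n); np.savez(f'{n}0.npz',**c)
    print(n,{k:v for k,v in c.items() if k not in('color','z_map')})
    cv2.imwrite(f'pics/{n}0.png',cv2.resize(c['color'][:,:,::-1],(800,600),interpolation=cv2.INTER_CUBIC))
E
```

```text
pics
{'Unreachable': <class 'station.Unreachable'>, 'tcp_to_grasp': -18.700000000000003}
{'time': 0.0, 'qpos': array([ 1.21401138e+00,  2.41383564e-01,  3.77104396e-03,  1.33524303e+00,
       -3.04047953e-06,  1.57082544e+00]), 'qvel': array([-0.00281481, -0.00086315, -0.00110301,  0.00096974, -0.00055065,
        0.00150223]), 'tau': array([-5.19114783e-04, -3.72323799e+01,  2.52405775e+01,  1.70702155e-02,
       -1.15663142e-04, -4.09177844e-06]), 'ee_pos': array([174.41372657, 467.92476816, 230.44554214]), 'ee_rot': array([[-9.37014400e-01,  3.49289996e-01, -7.16362648e-04],
       [ 3.49290731e-01,  9.37012411e-01, -1.93060528e-03],
       [-3.10041756e-06, -2.05922378e-03, -9.99997880e-01]]), 'force': array([ 0.3610211, -0.0493888,  0.6353272]), 'torque': array([-0.0494037 , -0.02018374, -0.02234622]), 'grip_width': 85.24632252393133}
scene {'vertical_fov': 57.67754294013578, 'cx': 277.5165931620247, 'cy': 203.33493340811643, 'rvec': array([ 1.14426839,  2.50835943, -0.8249657 ]), 'tvec': array([ 395.32478007, -297.67182861, 1565.4499089 ])}
top {'vertical_fov': 49.466880359857285, 'cx': 278.88561797546015, 'cy': 211.87219905842645, 'rvec': array([ 2.16935296, -2.13442119,  0.1201797 ]), 'tvec': array([  -8.46022652,  580.53296297, 1486.15535034])}
```

View pics/scene0.png

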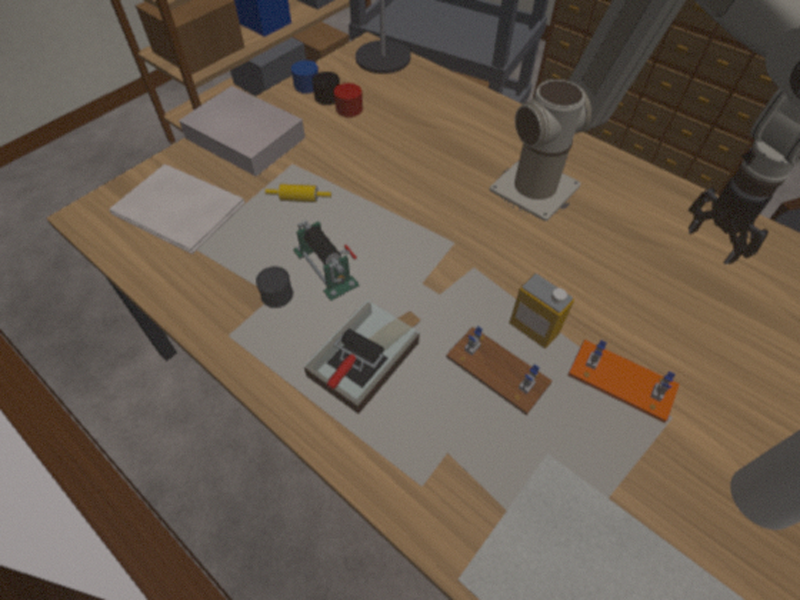

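View pics/top0.png

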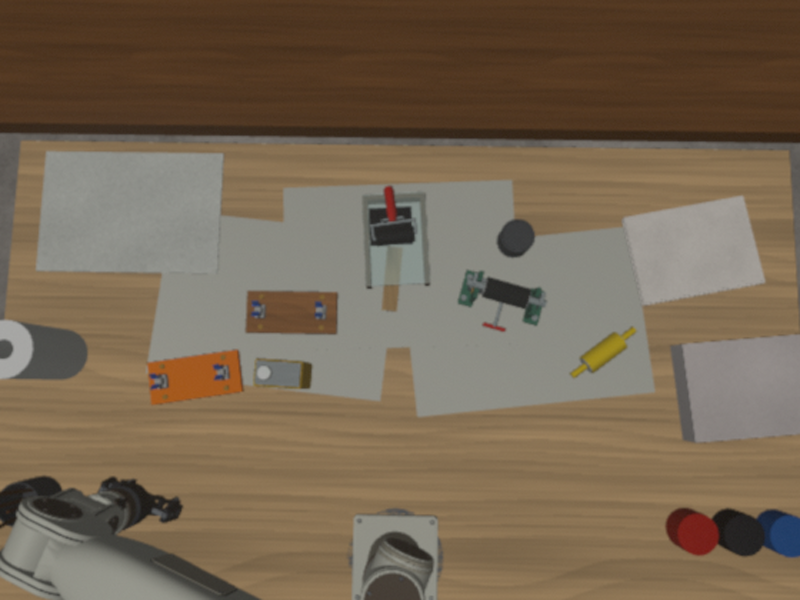

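The top view shows the stand near (505,295), the wedge strip near (390,280), the rack near (292,312) and the can near (282,373), all in the 800x600 picture. I'll zoom in and measure these.

```bash
cat > h.py <<'E'
import cv2,numpy as np
from station import telemetry, capture, order, env
class Cam:
    def __init__(s,c):
        s.col=c['color'];s.z=c['z_map'];h=s.col.shape[0]
        s.f=h/2/np.tan(np.radians(float(c['vertical_fov']))/2);s.cx=float(c['cx']);s.cy=float(c['cy'])
        s.R=cv2.Rodrigues(np.array(c['rvec'],float))[0];s.t=np.array(c['tvec'],float)
        s.o=-s.R.T@s.t
    def proj(s,P):
        p=np.atleast_2d(P)@s.R.T+s.t
        return np.c_[s.f*p[:,0]/p[:,2]+s.cx,s.f*p[:,1]/p[:,2]+s.cy]
    def ray(s,uv):
        uv=np.atleast_2d(uv).astype(float)
        return np.c_[(uv[:,0]-s.cx)/s.f,(uv[:,1]-s.cy)/s.f,np.ones(len(uv))]@s.R
    def plane(s,uv,z):
        d=s.ray(uv);return s.o+d*((z-s.o[2])/d[:,2])[:,None]
    def cloud(s):
        v,u=np.mgrid[:s.z.shape[0],:s.z.shape[1]]
        d=s.ray(np.c_[u.ravel(),v.ravel()])
        return (s.o+d*s.z.reshape(-1,1)).reshape(*s.z.shape,3)
    def crop(s,u0,v0,u1,v1,k,name):
        im=cv2.resize(s.col[v0:v1,u0:u1,::-1],None,fx=k,fy=k,interpolation=cv2.INTER_CUBIC)
        im=cv2.convertScaleAbs(im,alpha=1.5)
        cv2.imwrite('pics/'+name,im)
def load(n): return Cam(dict(np.load(n)))
def new(n,save=None):
    c=capture(n)
    if save: np.savez(save,**c)
    return Cam(c)
E
python3 - <<'E'
from h import *
S=load('scene0.npz');T=load('top0.npz')
print(S.o,T.o,S.f,T.f)
T.crop(240,120,400,240,5,'t1.png');T.crop(100,180,260,300,5,'t2.png')
S.crop(180,140,320,290,5,'s1.png');S.crop(300,180,480,300,4,'s2.png')
C=T.cloud();print('table z check',C[330,300],C[260,300],C[100,180],C[280,360])
C=S.cloud();print(C[320,330],C[160,180])
E
```

```text
[1145.78764161  464.74383543 1080.14233522] [ 393.10709906  -18.85037009 1546.24037397] 381.3770421896184 455.87171314054086
table z check [192.9971023  -74.88675307   6.12411352] [422.60821262 -72.47598127   1.49568736] [978.45798098 357.94933759  -1.16221447] [ 359.42786131 -273.67092958    2.68920362]
[7.55908521e+02 3.31149196e+02 5.93804896e-01] [ 6.28599946e+02 -4.74452443e+02 -5.05025021e-01]
```

View pics/t1.png

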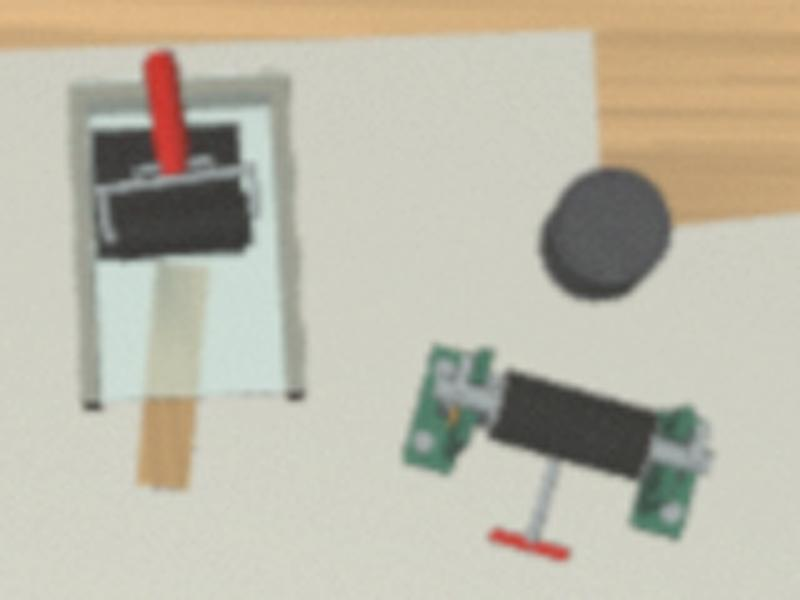

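View pics/t2.png

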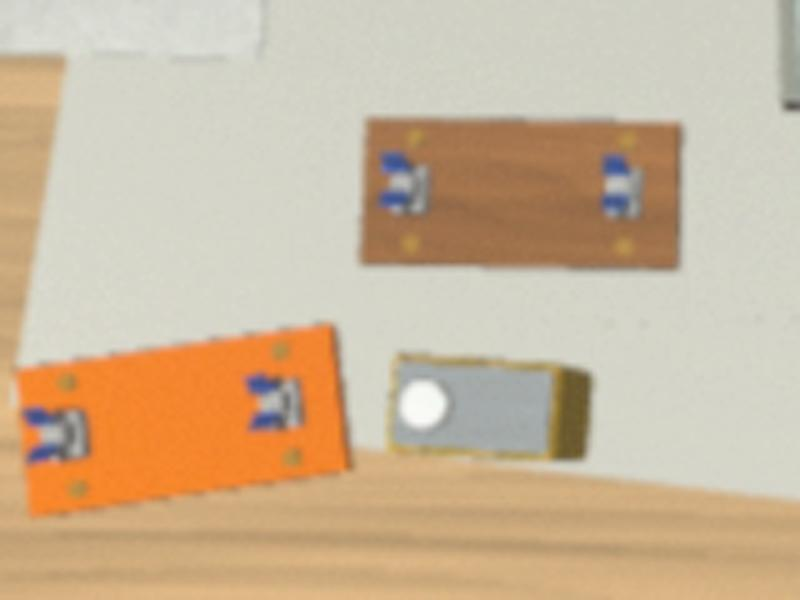

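View pics/s1.png

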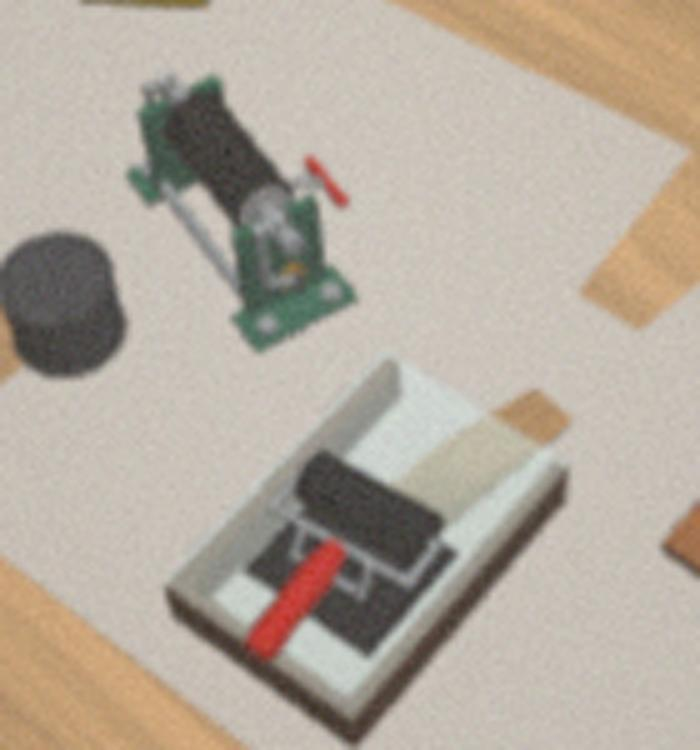

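View pics/s2.png

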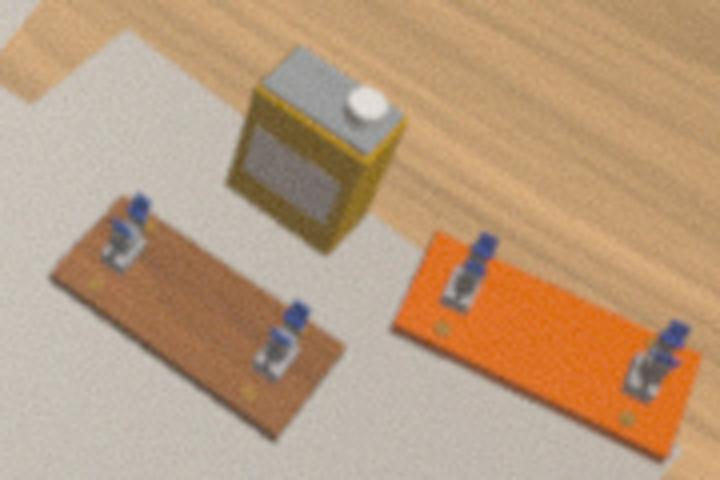

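```bash
cat > m1.py <<'E'
from h import *
S=load('scene0.npz');T=load('top0.npz')
def mask(c,box,lo,hi,biggest=True):
    hsv=cv2.cvtColor(c.col,cv2.COLOR_RGB2HSV)
    m=cv2.inRange(hsv,np.array(lo),np.array(hi));k=np.zeros_like(m);u0,v0,u1,v1=box;k[v0:v1,u0:u1]=m[v0:v1,u0:u1]
    if biggest:
        n,l,st,ce=cv2.connectedComponentsWithStats(k)
        i=1+np.argmax(st[1:,4]);k=(l==i).astype(np.uint8)*255
    return k
def cen(m):
    v,u=np.nonzero(m);return np.array([u.mean(),v.mean()]),len(u)
def rect(m):
    cs,_=cv2.findContours(m,cv2.RETR_EXTERNAL,cv2.CHAIN_APPROX_NONE);c=max(cs,key=cv2.contourArea);return c[:,0,:].astype(float)
def fitrect(P):
    r=cv2.minAreaRect(P[:,:2].astype(np.float32));return r
if __name__=='__main__':
    pass
    # pedal
    for c,box,n in((T,(330,220,360,235),'T'),(S,(235,165,255,190),'S')):
        m=mask(c,box,(0,110,60),(9,255,255));a,N=cen(m);print('pedal',n,a,N,c.plane(a,18 if n=='T' else 16))
        P=c.plane(np.argwhere(m)[:,::-1],18);print('  rect',fitrect(P))
    # roller rubber
    m=mask(T,(335,190,380,220),(0,0,0),(180,255,62));a,N=cen(m);print('rubber T',a,N,T.plane(a,100),fitrect(T.plane(rect(m),105)))
    m=mask(S,(210,155,245,190),(0,0,0),(180,255,62));a,N=cen(m);print('rubber S',a,N,S.plane(a,95))
    # depth over roller rubber
    C=T.cloud();
    # wedge
    hsv=cv2.cvtColor(T.col,cv2.COLOR_RGB2HSV)
    m=mask(T,(262,198,284,222),(8,75,60),(25,255,255));a,N=cen(m);print('wedge vis',a,N,fitrect(T.plane(rect(m),10)));print(cv2.boxPoints(fitrect(T.plane(rect(m),8))))
    # rack
    m=mask(T,(165,200,240,237),(4,70,40),(20,255,255));print('rack',fitrect(T.plane(rect(m),16)))
    m=mask(T,(170,205,240,230),(108,110,40),(130,255,255),False);n,l,st,ce=cv2.connectedComponentsWithStats(m)
    print([(ce[i].round(1),st[i,4],T.plane(ce[i],80).round(1)) for i in range(1,n)])
    # tin
    m=mask(T,(340,145,380,185),(0,0,0),(180,80,95));print('tin',T.plane(cen(m)[0],50),fitrect(T.plane(rect(m),50)))
    m=mask(T,(175,245,226,275),(18,130,40),(32,255,255),False)
E
python3 m1.py
```

```text
pedal T [345.15384615 228.5       ] 26 [[ 530.02197933 -222.24947505   18.        ]]
  rect ((530.2037353515625, -222.24964904785156), (48.60093307495117, 5.83302116394043), 74.05400848388672)
pedal S [246.55555556 178.22222222] 9 [[ 536.41924069 -207.86029773   16.        ]]
  rect ((536.9204711914062, -207.52467346191406), (22.38850212097168, 5.292138576507568), 70.14134979248047)
rubber T [354.63922518 204.80145278] 413 [[ 599.18095779 -241.68867779  100.        ]] ((598.1689453125, -240.99075317382812), (99.91207885742188, 43.50707244873047), 74.63996887207031)
rubber S [221.24931507 169.61917808] 365 [[ 610.75089956 -250.18732612   95.        ]]
wedge vis [272.85365854 207.99390244] 164 ((596.820068359375, 21.555007934570312), (54.88577651977539, 33.98212814331055), 0.8739074468612671)
[[569.35046    38.19973  ]
 [569.8694      4.1773205]
 [624.8202      5.015499 ]
 [624.3013     39.03791  ]]
rack ((557.9968872070312, 254.8358154296875), (213.53489685058594, 98.2791748046875), 89.85894775390625)
[(array([178.3, 212.6]), np.int32(7), array([[567.8, 327.1,  80. ]])), (array([223., 213.]), np.int32(7), array([[568.6, 181.6,  80. ]])), (array([178.3, 219.4]), np.int32(7), array([[545.4, 326.2,  80. ]])), (array([222.5, 220. ]), np.int32(4), array([[545.8, 182.5,  80. ]]))]
tin [[ 736.22936686 -270.00639046   50.        ]] ((736.8727416992188, -270.19647216796875), (75.63755798339844, 94.16986846923828), 45.778926849365234)
```

```bash
cat > m2.py <<'E'
from h import *
import sys
# subpixel edge lines: sample profiles perpendicular to guessed edge, max gradient
def edge(c,p0,p1,half=4,n=25,pad=0.12):
    g=cv2.GaussianBlur(cv2.cvtColor(c.col,cv2.COLOR_RGB2GRAY).astype(np.float32) if c.col.ndim==3 else c.col,(0,0),0.7)
    p0=np.array(p0,float);p1=np.array(p1,float);d=p1-p0;L=np.hypot(*d);d/=L;nn=np.array([-d[1],d[0]])
    s=np.linspace(-half,half,16*half+1);out=[]
    for a in np.linspace(pad,1-pad,n):
        q=p0+a*L*d+s[:,None]*nn
        v=cv2.remap(g,q[:,0].astype(np.float32)[None],q[:,1].astype(np.float32)[None],cv2.INTER_CUBIC)[0]
        gr=np.abs(np.gradient(v));i=gr.argmax();w=gr[max(0,i-12):i+13];ss=s[max(0,i-12):i+13]
        out.append(p0+a*L*d+nn*(w@ss/w.sum()))
    out=np.array(out)
    vx,vy,x,y=cv2.fitLine(out.astype(np.float32),cv2.DIST_HUBER,0,0.01,0.01).ravel()
    r=np.abs((out-[x,y])@[-vy,vx]);keep=r<1
    vx,vy,x,y=cv2.fitLine(out[keep].astype(np.float32),cv2.DIST_HUBER,0,0.01,0.01).ravel()
    return np.array([x,y]),np.array([vx,vy]),r.mean()
def inter(A,B):
    t=np.linalg.solve(np.c_[A[1],-B[1]],B[0]-A[0]);return A[0]+t[0]*A[1]
E
cat > m3.py <<'E'
from m2 import *
S=load('scene0.npz');T=load('top0.npz')
def t1(x,y):return np.array([240+(x-2)/5,120+(y-2)/5])
def t2(x,y):return np.array([100+(x-2)/5,180+(y-2)/5])
def s1(x,y):return np.array([180+(x-2)/5,140+(y-2)/5])
def s2(x,y):return np.array([300+(x-1.5)/4,180+(y-1.5)/4])
def quad(c,pts,z,name,half=3):
    es=[edge(c,pts[i],pts[(i+1)%4],half) for i in range(4)]
    cs=np.array([inter(es[i-1],es[i]) for i in range(4)])
    P=c.plane(cs,z);print(name,'corners',P[:,:2].round(1).tolist(),'cen',P.mean(0).round(1),'sides',[round(float(np.linalg.norm(P[i]-P[(i+1)%4])),1) for i in range(4)],'res',[round(float(e[2]),2) for e in es])
    d=P[1]-P[0];e=P[3]-P[0];print('   dirs deg',np.degrees(np.arctan2(d[1],d[0])).round(2),np.degrees(np.arctan2(e[1],e[0])).round(2))
    return P
quad(T,[t2(366,118),t2(681,125),t2(678,268),t2(361,263)],16,'rackT')
quad(S,[s2(125,197),s2(345,347),s2(277,428),s2(53,268)],16,'rackS')
quad(T,[t2(398,357),t2(556,366),t2(552,458),t2(390,450)],146,'canT',2)
quad(S,[s2(300,48),s2(405,118),s2(375,155),s2(262,87)],146,'canS',2)
quad(T,[t1(507,372),t1(658,412),t1(642,478),t1(490,432)],85,'rollT',2)
quad(S,[s1(170,130),s1(205,95),s1(290,190),s1(240,215)],85,'rollS',2)
quad(T,[t1(145,397),t1(197,397),t1(187,488),t1(138,485)],9,'wedgeT',2)
A=edge(T,t1(160,268),t1(138,485),2,40,.03);B=edge(T,t1(208,268),t1(187,488),2,40,.03)
for n,e in(('L',A),('R',B)):
    P=T.plane([e[0]-20*e[1],e[0]+20*e[1]],16);d=P[1]-P[0];print('wedge side',n,e[2],P[:,:2].round(1).tolist(),np.degrees(np.arctan2(d[1],d[0])))
A=edge(S,s1(497,412),s1(538,390),2);B=edge(S,s1(538,390),s1(570,420),2);D=edge(S,s1(570,420),s1(540,445),2)
print('wedge S tip corners',S.plane([inter(A,B),inter(B,D)],6))
# glass front
quad(T,[t1(70,85),t1(290,72),t1(303,398),t1(83,405)],48,'slabT',3)
E
python3 m3.py
```

```text
rackT corners [[608.7, 364.1], [607.1, 146.9], [505.7, 145.1], [507.4, 361.4]] cen [557.2 254.4  16. ] sides [217.1, 101.4, 216.3, 101.3] res [0.2, 0.02, 0.15, 0.07]
   dirs deg -90.42 -178.51
rackS corners [[510.6, 151.0], [509.4, 365.4], [611.6, 365.9], [613.5, 148.3]] cen [561.3 257.7  16. ] sides [214.4, 102.2, 217.6, 102.9] res [0.29, 0.08, 0.07, 0.1]
   dirs deg 90.33 -1.49
canT corners [[444.7, 309.7], [439.0, 204.4], [379.5, 207.4], [381.5, 295.1]] cen [411.2 254.2 146. ] sides [105.4, 59.6, 87.7, 64.8] res [0.14, 0.19, 0.12, 1.03]
   dirs deg -93.06 -167.04
canS corners [[385.3, 208.7], [389.2, 315.8], [435.3, 309.1], [448.6, 207.4]] cen [414.6 260.2 146. ] sides [107.1, 46.5, 102.6, 63.3] res [0.34, 0.27, 0.53, 0.06]
   dirs deg 87.9 -1.25
rollT corners [[637.9, -201.1], [611.4, -297.4], [566.4, -283.9], [592.1, -190.8]] cen [ 601.9 -243.3   85. ] sides [99.9, 47.0, 96.5, 46.9] res [0.13, 0.26, 0.05, 0.11]
   dirs deg -105.38 167.35
rollS corners [[613.5, -296.3], [563.4, -304.4], [590.8, -193.9], [635.5, -206.3]] cen [ 600.8 -250.2   85. ] sides [50.8, 113.8, 46.4, 92.6] res [0.05, 0.06, 0.1, 0.05]
   dirs deg -170.81 76.29
wedgeT corners [[628.4, 37.8], [628.8, 1.0], [562.0, 7.1], [567.3, 42.3]] cen [596.6  22.1   9. ] sides [36.8, 67.1, 35.5, 61.2] res [0.02, 0.12, 0.13, 0.13]
   dirs deg -89.35 175.8
wedge side L 0.10070561648468454 [[569.1, 41.6], [706.3, 32.2]] -3.939129984157384
wedge side R 0.1712258011170821 [[585.6, 4.6], [723.1, -5.2]] -4.057410139509843
wedge S tip corners [[565.45756156   8.63732762   6.        ]
 [570.394574    47.39009851   6.        ]]
slabT corners [[834.7, 93.0], [843.8, -55.8], [630.6, -72.6], [619.3, 78.3]] cen [732.1  10.7  48. ] sides [149.1, 213.8, 151.3, 215.9] res [0.64, 0.42, 0.22, 0.9]
   dirs deg -86.51 -176.09
```

>>> {"op": "move_arm", "data": {"series": [[0,0,-0.143,0,0,0,100],[0,0,-0.143,0,0,0,100],[0,0,0,-30,-28,0,100],[0,0,0,-34,-31,0,100],[0,0,0,-34,-31,0,100],[0,0,0,-34,-31,0,100],[0,0,0,-34,-31,0,100],[0,0,0,-34,-31,0,100]], "grip_force": 60}}

```text
time: 1.1
ee_pos: [361.8, 270.5, 231.0]
ee_rot: [[-0.998, 0.071, -0.0], [0.071, 0.998, -0.0], [0.0, -0.0, -1.0]]
force: [0.8, 0.6, -0.4]
grip_width: 85.5
```

>>> {"op": "move_arm", "data": {"series": [[0,0,0,-36,-33,0,100],[0,0,0,-36,-33,0,100],[0,0,0,-36,-33,0,100],[0,0,0,-36,-33,0,100],[0,0,0,-36,-33,0,100],[0,0,0,-37,-33,0,100],[0,0,0,-37,-33,0,100],[0,0,0,0,0,40,100]]}}

```text
time: 2.1
ee_pos: [603.0, 20.5, 193.2]
ee_rot: [[-0.997, 0.075, 0.008], [0.075, 0.997, -0.0], [-0.008, 0.0, -1.0]]
force: [-0.5, 0.0, -1.3]
grip_width: 85.8
```

```bash
cat > snap.py <<'E'
from h import *
import sys
i=sys.argv[1]
T=new('top',f'top{i}.npz');S=new('scene',f'scene{i}.npz')
s=telemetry.sense();p=s['ee_pos'];print(s['time'],p.round(1),s['qpos'].round(3),s['force'].round(1),s['grip_width'])
for c,n in((T,'t'),(S,'s')):
    u,v=[int(a) for a in c.proj(p)[0]];print(n,u,v)
    dx=int(sys.argv[2]) if len(sys.argv)>2 else 0;dy=int(sys.argv[3]) if len(sys.argv)>3 else 0
    u+=dx;v+=dy
    u=min(max(u,70),490);v=min(max(v,55),365);print(' crop at',u-70,v-55)
    c.crop(u-70,v-55,u+70,v+55,5,f'{n}{i}.png')
E
python3 snap.py 1
```

```text
2.2 [595.2  22.4 185.8] [0.038 0.461 0.204 1.324 0.    0.11 ] [-0.6  0.3 -1.2] 84.91920138556142
t 271 200
 crop at 201 145
s 285 191
 crop at 215 136
```

View pictures.

View pics/s1.png

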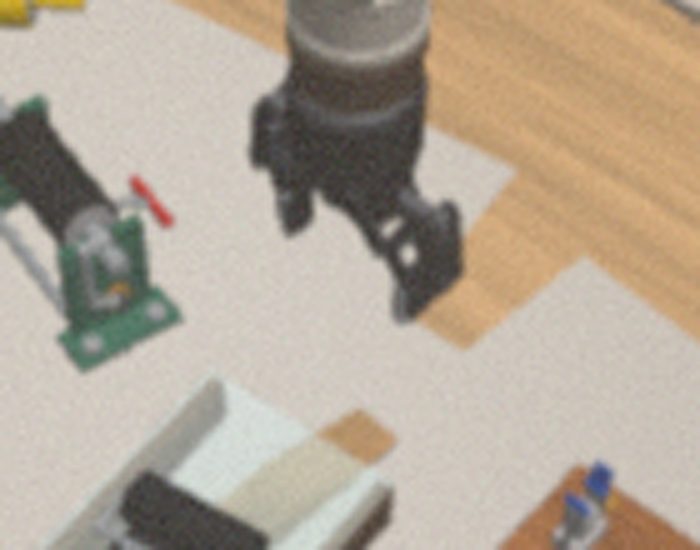

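```bash
python3 -c "
from h import *
s=telemetry.sense();print(s['time'],s['ee_pos'],s['qvel'].round(3))"
```

```text
2.2 [595.16105914  22.36875188 185.81268585] [ 0.025 -0.043  0.055  0.072  0.001 -0.002]
```

The gripper hangs above the wedge. The wedge's thin end is at about (360,440) in the crop, and nothing has been disturbed. I'll go down.

>>> {"op": "move_arm", "data": {"series": [[0,0,0,0,0,35,100],[0,0,0,0,0,35,100],[0,0,0,0,0,35,100],[0,0,0,0,0,30,100],[0,0,0,0,0,20,100],[0,0,0,0,0,0,100],[0,0,0,0,0,0,100]]}}

```text
time: 3.08
ee_pos: [599.0, 23.9, 37.8]
ee_rot: [[-0.998, 0.07, 0.002], [0.07, 0.998, 0.0], [-0.002, 0.0, -1.0]]
force: [-0.1, -0.7, 0.0]
grip_width: 85.0
```

```bash
python3 snap.py 2
```

```text
3.175 [599.4  23.7  38.1] [ 0.04   0.577 -0.013  0.978 -0.     0.11 ] [-0.2 -0.3  0.6] 85.27750890749394
t 272 206
 crop at 202 151
s 283 220
 crop at 213 165
```

View pics/t2.png

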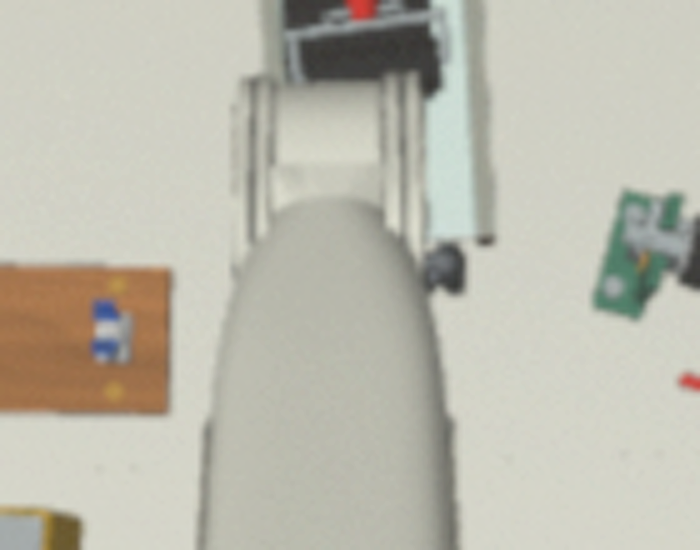

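View pics/s2.png

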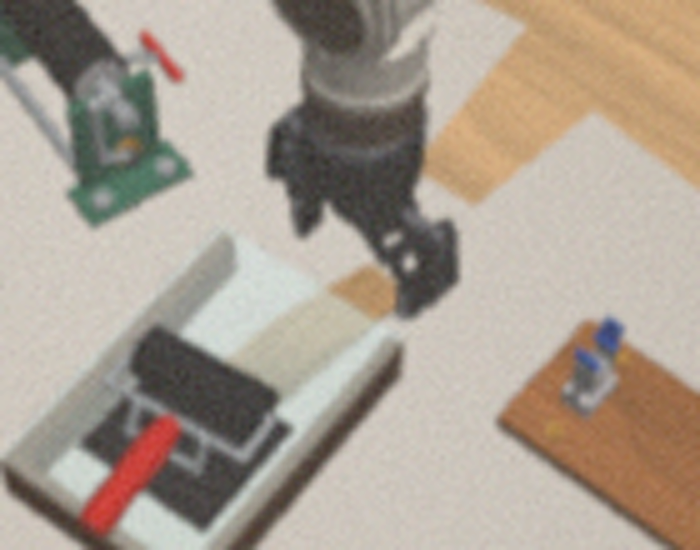

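The top view is blocked by the arm. The scene view shows the right-hand finger beside the wedge at about (405,300) in the crop, with the wedge end between the fingers. I'll go down, grip and pull.

>>> {"op": "move_arm", "data": {"series": [[0,0,0,0,0,20,100],[0,0,0,0,0,14,100],[0,0,0,0,0,0,100],[0,0,0,0,0,0,30],[0,0,0,0,0,0,30],[0,0,0,0,0,0,30],[0,0,0,0,0,0,30],[0,0,0,0,0,0,30]]}}

```text
time: 4.18
ee_pos: [599.1, 23.4, 3.3]
ee_rot: [[-0.997, 0.071, 0.002], [0.071, 0.997, 0.0], [-0.002, 0.0, -1.0]]
force: [-1.1, -0.6, 5.4]
grip_width: 34.5
```

>>> {"op": "move_arm", "data": {"series": [[0,0,0,0,0,-1,30],[0,0,0,12,0,0,30],[0,0,0,20,0,0,30],[0,0,0,22,0,0,30],[0,0,0,22,0,0,30],[0,0,0,22,0,0,30],[0,0,0,20,0,0,30],[0,0,0,0,0,0,30]]}}

```text
time: 5.18
ee_pos: [477.5, 31.9, 3.3]
ee_rot: [[-0.998, 0.07, -0.003], [0.07, 0.998, 0.0], [0.003, -0.0, -1.0]]
force: [-2.8, 0.2, 3.9]
grip_width: 34.5
```

>>> {"op": "move_arm", "data": {"series": [[0,0,0,0,0,0,80],[0,0,0,0,0,0,80],[0,0,0,-20,0,-2,80],[0,0,0,-30,0,0,80],[0,0,0,-36,0,0,80],[0,0,0,0,0,0,30],[0,0,0,0,0,0,30],[0,0,0,0,0,0,30]]}}

```text
time: 6.18
ee_pos: [565.0, 25.7, 4.9]
ee_rot: [[-0.998, 0.071, -0.002], [0.071, 0.998, -0.0], [0.002, -0.0, -1.0]]
force: [0.5, 0.7, -1.6]
grip_width: 35.0
```

```bash
python3 snap.py 3
```

```text
6.275 [564.9  25.7   4.9] [ 0.046  0.563 -0.143  0.866  0.     0.116] [-0.6 -0.5 -0.7] 35.55008394968509
t 271 217
 crop at 201 162
s 290 219
 crop at 220 164
```

View pics/s3.png

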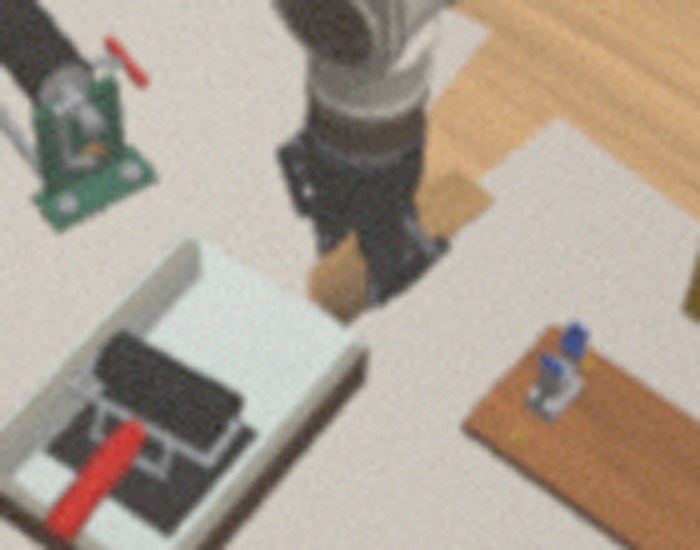

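The wedge is gripped on its flat part and clear of the glass. Its blunt bottom corners are at about (310,298) and (350,322). I'll measure where the grip sits along the wedge.

Run:
```python
from h import *
S=load('scene3.npz')
f=lambda x,y:(220+(x-2)/5,164+(y-2)/5)
print(S.plane([f(310,298),f(350,322)],0),'tip corners',S.plane([f(493,195),f(440,172)],6))
p=np.array([564.9,25.7,0]);x=np.array([-.9976,.0698,0])
print([(S.plane([q],z)[0]-p)@x for q,z in((f(310,298),0),(f(350,322),0),(f(493,195),6))])
```

```text
[[593.70192369   9.54150329   0.        ]
 [590.74037182  42.40322362   0.        ]] tip corners [[446.62245651  52.71927789   6.        ]
 [455.09200208  12.07753456   6.        ]]
[np.float64(-29.860662144548765), np.float64(-24.612469922591607), np.float64(119.87962298326485)]
```

>>> {"op": "move_arm", "data": {"series": [[0,0,0,0,0,-15,30],[0,0,0,0,0,-25,30],[0,0,0,0,0,-20,30],[0,0,0,23,-31,0,30],[0,0,0,28,-38,0,30],[0,0,0,28,-38,0,30],[0,0,0,28,-38,0,30],[0,0,0,28,-37,0,30]], "grip_force": 80}}

```text
time: 7.28
ee_pos: [418.0, -147.4, 66.5]
ee_rot: [[-0.998, 0.07, 0.002], [0.07, 0.998, -0.001], [-0.002, -0.001, -1.0]]
force: [0.1, -0.4, -1.0]
grip_width: 34.9
```

>>> {"op": "move_arm", "data": {"series": [[0,0,0,28,-37,0,30],[0,0,0.18,0,0,0,30],[0,0,0.18,0,0,0,30],[0,0,0.18,0,0,0,30],[0,0,0.18,0,0,0,30],[0,0,0.18,0,0,0,30],[0,0,0.18,0,0,0,30],[0,0,0.18,0,0,0,30]]}}

```text
time: 8.28
ee_pos: [388.4, -181.3, 66.4]
ee_rot: [[-0.232, 0.973, 0.001], [0.973, 0.232, -0.001], [-0.001, 0.001, -1.0]]
force: [0.7, -0.3, -1.1]
grip_width: 35.0
```

>>> {"op": "move_arm", "data": {"series": [[0,0,0.18,0,0,0,30],[0,0,0.18,0,0,0,30],[0,0,0.18,0,0,0,30],[0,0,0.18,0,0,0,30],[0,0,0.18,0,0,0,30],[0,0,0.18,0,0,0,30],[0,0,0.18,0,0,0,30],[0,0,0.18,0,0,0,30]]}}

```text
time: 9.28
ee_pos: [388.3, -181.3, 66.4]
ee_rot: [[0.934, 0.357, 0.001], [0.357, -0.934, -0.001], [0.001, 0.001, -1.0]]
force: [-0.5, 0.7, -1.5]
grip_width: 35.0
```

>>> {"op": "move_arm", "data": {"series": [[0,0,0.18,0,0,0,30],[0,0,0.18,0,0,0,30],[0,0,0.1,0,0,0,30],[0,0,0,0,0,0,30]]}}

```text
time: 9.78
ee_pos: [388.4, -181.3, 66.2]
ee_rot: [[0.996, -0.088, 0.001], [-0.088, -0.996, -0.001], [0.001, 0.0, -1.0]]
force: [-0.4, 0.5, -1.3]
grip_width: 34.6
```

```bash
python3 snap.py 4
```

```text
9.875 [ 388.3 -181.3   65.9] [-0.437  0.255 -0.448  0.866  0.     2.792] [-0.4 -0.1 -0.4] 34.63496949349845
t 334 270
 crop at 264 215
s 278 149
 crop at 208 94
```

View pics/s4.png

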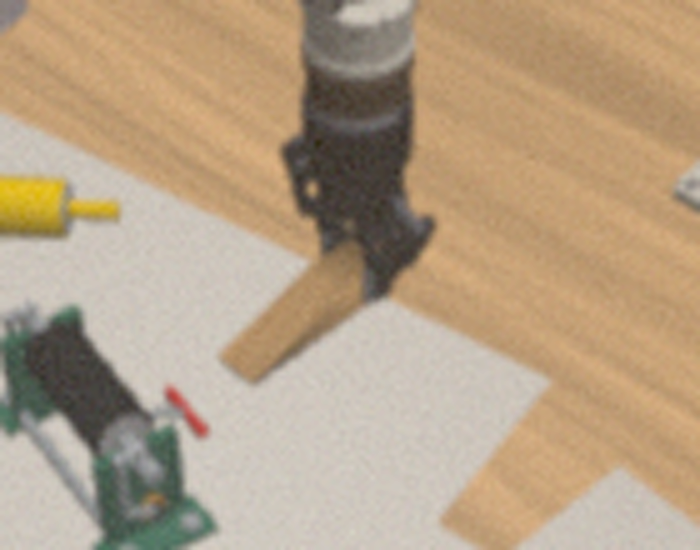

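View pics/t4.png

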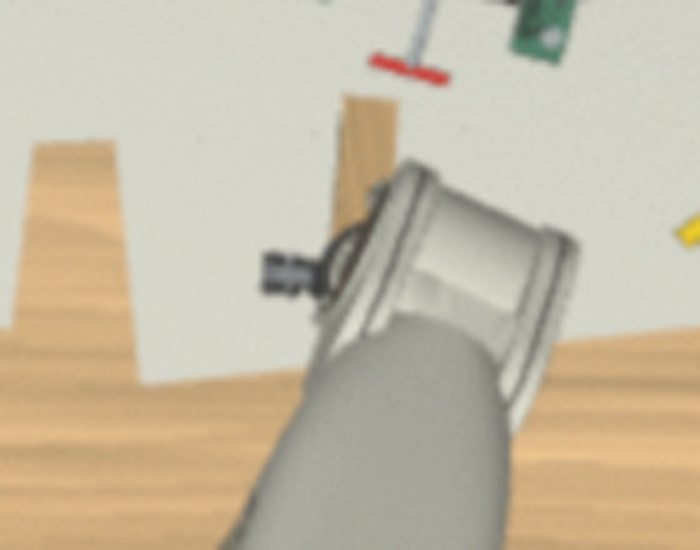

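The wedge is held level. The top view shows the thin end at about (370,100) in the crop and the pedal at (410,70). It still needs about 10° of turn.

>>> {"op": "move_arm", "data": {"series": [[0,0,0.18,0,0,0,30],[0,0,0,0,0,25,30],[0,0,0,0,0,25,30],[0,0,0,0,0,8,30],[0,0,0,0,0,0,30],[0,0,0,0,0,0,30]]}}

```text
time: 10.62
ee_pos: [389.0, -181.6, 8.1]
ee_rot: [[0.964, -0.266, 0.001], [-0.266, -0.964, -0.001], [0.002, 0.0, -1.0]]
force: [-0.8, -0.2, -0.1]
grip_width: 34.6
```

```bash
python3 snap.py 5 20 -20
```

```text
10.725 [ 389.  -181.6    8.2] [-0.437  0.346 -0.515  0.708 -0.     2.974] [-0.3 -0.4 -1. ] 34.54161866219219
t 332 270
 crop at 282 195
s 278 160
 crop at 228 85
```

View pics/t5.png

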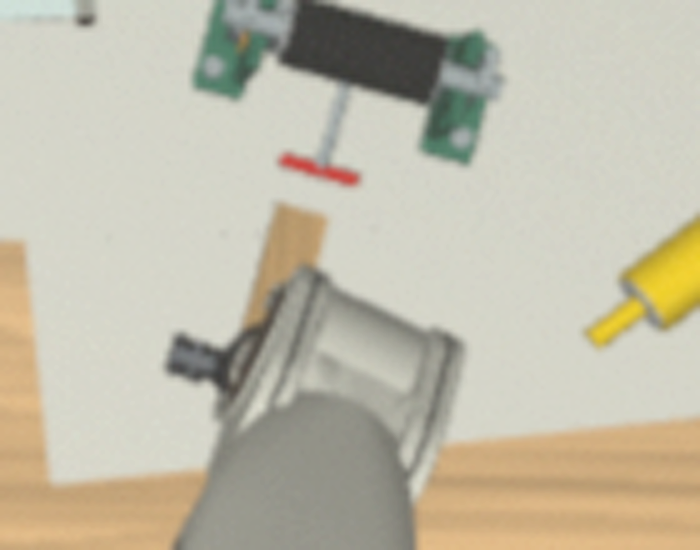

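View pics/s5.png

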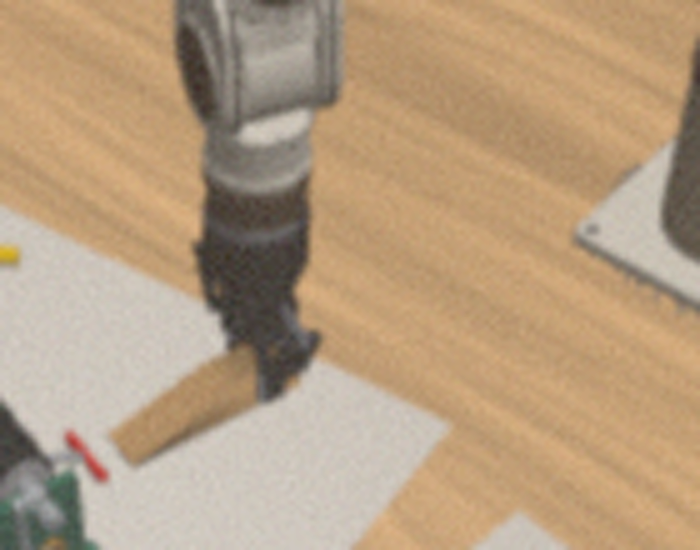

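The tip sits about 1.5 px (4–5 mm) left of the pedal's centre line, with a gap of about 25 mm. I'll shift 4 mm to the right, set down and start driving it in.

>>> {"op": "move_arm", "data": {"series": [[0,0,0,0,4,3,30],[0,0,0,10,0,0.5,30],[0,0,0,15,0,0,30],[0,0,0,15,0,0,30],[0,0,0,10,0,0,30],[0,0,0,0,0,0,30]]}}

```text
time: 11.48
ee_pos: [429.3, -197.2, 4.6]
ee_rot: [[0.964, -0.267, -0.011], [-0.267, -0.964, 0.002], [-0.011, 0.001, -1.0]]
force: [-17.0, 5.2, 24.1]
grip_width: 34.6
```

```bash
python3 snap.py 6 10 -20
```

```text
11.575 [ 429.3 -197.1    4.7] [-0.429  0.425 -0.394  0.762 -0.003  2.983] [-17.1   4.4  23.8] 34.65040619064067
t 337 258
 crop at 277 183
s 268 165
 crop at 208 90
```

View pics/t6.png

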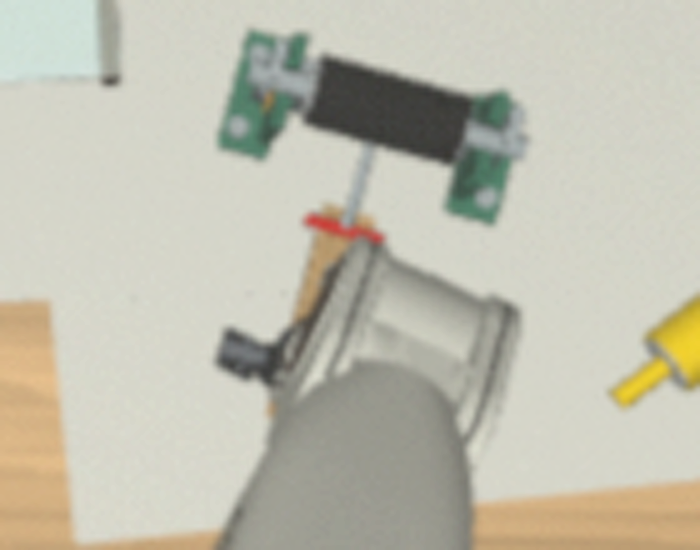

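View pics/s6.png

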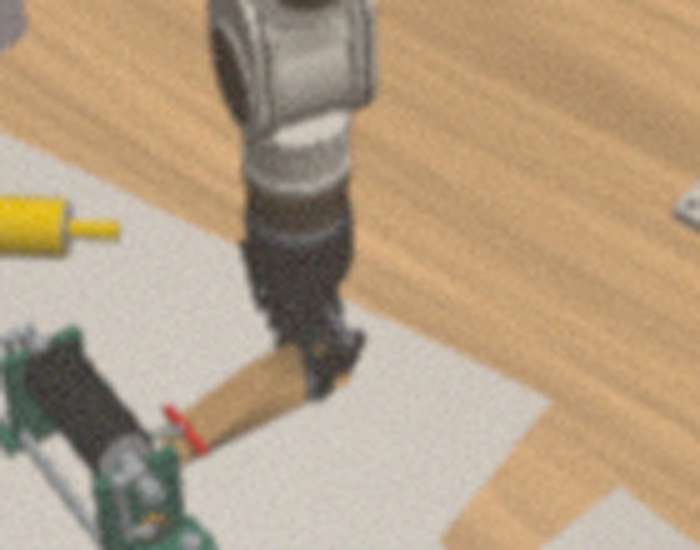

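The tip is already under the pedal; it shows just behind the bar at about (345,215). There is some bench pressure (24 N), so I'll ease it by 1.5 mm and keep driving.

>>> {"op": "move_arm", "data": {"series": [[0,0,0,0,0,-1.5,30],[0,0,0,8,0,0,30],[0,0,0,8,0,0,30],[0,0,0,8,0,0,30],[0,0,0,8,0,0,30],[0,0,0,0,0,0,30]]}}

```text
time: 12.32
ee_pos: [462.9, -206.2, 4.8]
ee_rot: [[0.964, -0.266, -0.006], [-0.266, -0.964, 0.002], [-0.007, 0.0, -1.0]]
force: [-6.4, 2.0, 4.9]
grip_width: 34.8
```

>>> {"op": "move_arm", "data": {"series": [[0,0,0,8,0,0,30],[0,0,0,8,0,0,30],[0,0,0,8,0,0,30],[0,0,0,8,0,0,30],[0,0,0,4,0,0,30],[0,0,0,0,0,0,30]]}}

```text
time: 13.08
ee_pos: [497.7, -215.8, 4.7]
ee_rot: [[0.964, -0.266, -0.006], [-0.266, -0.964, 0.002], [-0.006, 0.0, -1.0]]
force: [-6.9, 1.3, 4.7]
grip_width: 34.7
```

```bash
python3 snap.py 7 10 -20
```

```text
13.175 [ 497.7 -215.8    4.8] [-4.090e-01  5.300e-01 -2.060e-01  8.410e-01 -1.000e-03  3.003e+00] [-7.   1.2  3.3] 34.504118998549394
t 342 238
 crop at 282 163
s 252 173
 crop at 192 98
```

View pics/t7.png

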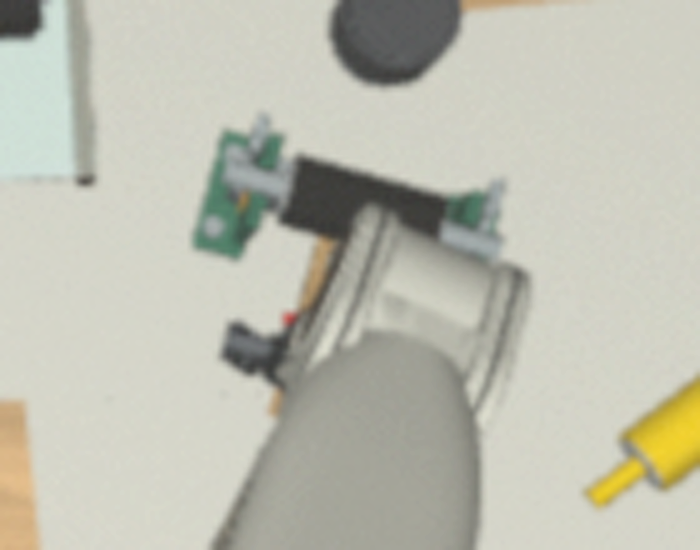

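View pics/s7.png

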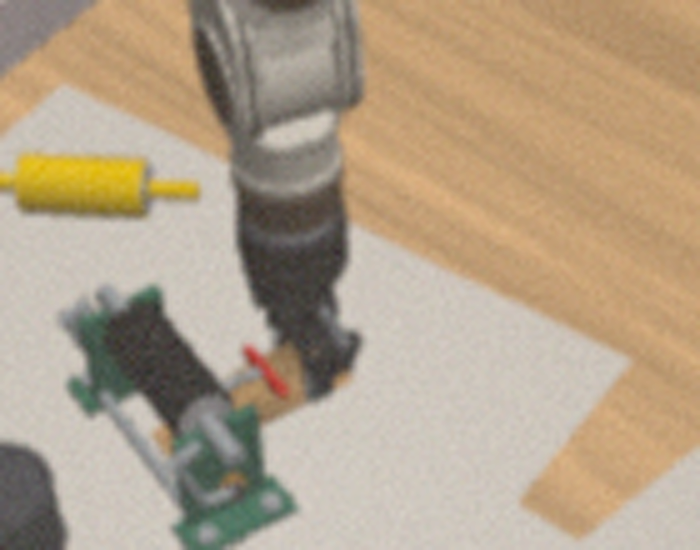

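The keepers are swinging open: the hooks at (260,130) and (497,195) are clear of the shaft ends. The pedal is near the start of the flat, so I'll go a little farther.

>>> {"op": "move_arm", "data": {"series": [[0,0,0,4,0,0,30],[0,0,0,4,0,0,30],[0,0,0,0,0,0,30]]}}

```text
time: 13.55
ee_pos: [505.6, -218.0, 4.7]
ee_rot: [[0.964, -0.266, -0.006], [-0.266, -0.964, 0.001], [-0.006, 0.0, -1.0]]
force: [-5.9, 1.2, 3.0]
grip_width: 34.7
```

Run:
```python
from h import *
s=telemetry.sense();print(s['time'],s['ee_pos'].round(1),s['force'].round(1))
S=new('scene','scene8.npz');S.crop(195,105,285,205,6,'s8.png')
S7=load('scene7.npz')
O=np.array([603.5,-241,0]);x=np.array([.9646,-.2639,0]);y=np.array([.2639,.9646,0])
for q in((163,430),(160,445)):
    P=S7.plane([(192+(q[0]-2)/5,98+(q[1]-2)/5)],6)[0]-O;print(P@x,P@y)
P=S7.plane([(192+(267-2)/5,98+(372-2)/5)],37)[0]-O;print('pedal',P@x,P@y)
```

```text
13.55 [ 505.6 -218.     4.7] [-5.9  1.2  3. ]
3.647235674964264 -16.467878181653838
12.295386108171034 -5.354387305878529
pedal -75.87589062021436 1.8481308954293516
```

View pics/s8.png

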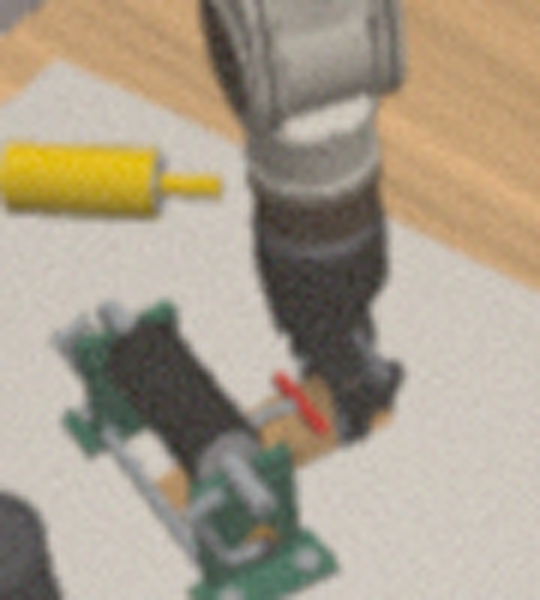

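>>> {"op": "move_arm", "data": {"series": [[0,0,0,2,0,0,30],[0,0,0,0,0,0,30],[0,0,0,0,0,0,60],[0,0,0,0,0,0,80],[0,0,0,0,0,-20,90],[0,0,0,0,0,-40,100],[0,0,0,-30,0,-30,100]]}}

```text
time: 14.48
ee_pos: [484.3, -212.2, 97.3]
ee_rot: [[0.964, -0.265, 0.005], [-0.265, -0.964, -0.002], [0.005, 0.001, -1.0]]
force: [0.3, -0.3, -0.6]
grip_width: 85.3
```

Run:
```python
from h import *
s=telemetry.sense();print(s['time'],s['ee_pos'].round(1),s['force'].round(1))
S=new('scene','scene9.npz');S.crop(195,125,285,205,7,'s9.png')
```

```text
14.475 [ 484.3 -212.2   97.3] [ 0.3 -0.3 -0.6]
```

View pics/s9.png

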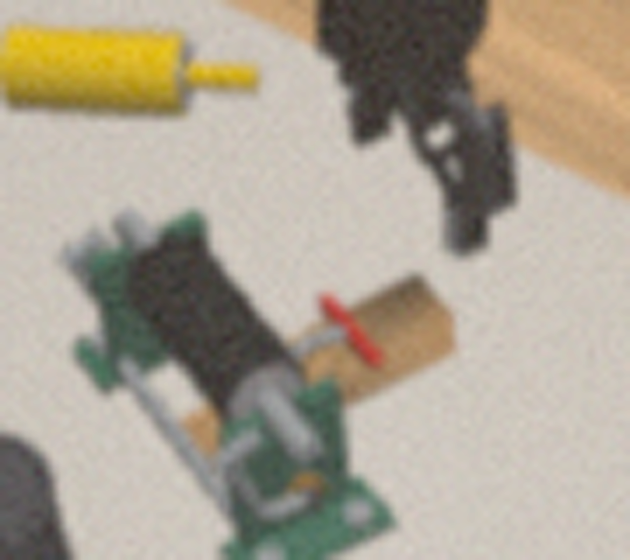

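The wedge stays put, with the pedal on its flat top at about (350,330), and both hooks lean clear. Next I'll turn the gripper 90° and go over the roller.

>>> {"op": "move_arm", "data": {"series": [[0,0,0,0,0,-40,100],[0,0,-0.18,0,0,-20,100],[0,0,-0.18,0,0,0,100],[0,0,-0.18,0,0,0,100],[0,0,-0.18,0,0,0,100],[0,0,-0.18,0,0,0,100],[0,0,-0.18,0,0,0,100],[0,0,-0.18,0,0,0,100]]}}

```text
time: 15.52
ee_pos: [482.0, -211.3, 155.4]
ee_rot: [[0.543, 0.84, 0.001], [0.84, -0.543, -0.0], [0.0, 0.001, -1.0]]
force: [0.5, 1.4, 0.0]
grip_width: 85.4
```

>>> {"op": "move_arm", "data": {"series": [[0,0,-0.18,0,0,0,100],[0,0,-0.13,0,0,0,100],[0,0,0,2,30,0,100],[0,0,0,0,32,0,100],[0,0,0,0,32,0,100],[0,0,0,0,28,0,100],[0,0,0,0,0,0,100],[0,0,0,0,0,0,100]]}}

```text
time: 16.52
ee_pos: [599.0, -241.5, 154.9]
ee_rot: [[0.267, 0.964, -0.001], [0.964, -0.267, 0.0], [0.0, -0.001, -1.0]]
force: [-0.5, 0.6, -0.2]
grip_width: 85.5
```

```bash
python3 snap.py 10 0 10
```

```text
16.625 [ 598.8 -241.5  155.4] [-0.383  0.57   0.303  1.304 -0.     1.458] [-0.3 -0.   0. ] 85.49798538999275
t 357 202
 crop at 287 157
s 223 156
 crop at 153 111
```

View pics/s10.png

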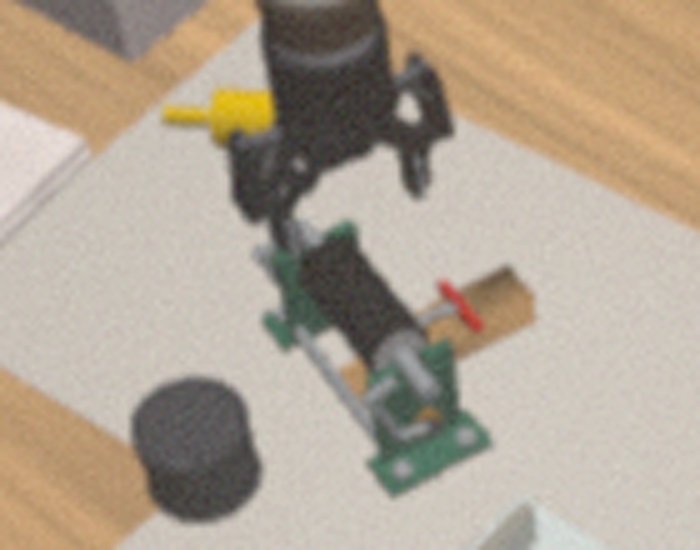

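View pics/t10.png

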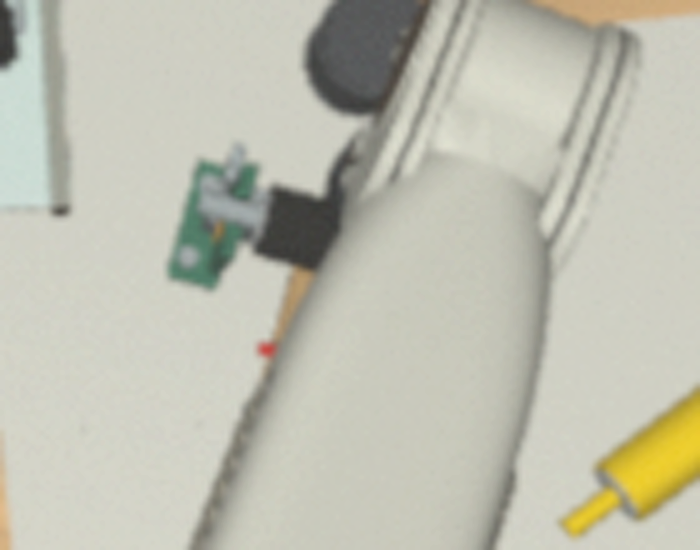

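Run:
```python
from h import *
S=load('scene10.npz')
p=np.array([598.8,-241.5,155.4]);y=np.array([.964,-.267,0]);x=np.array([.267,.964,0])
for a in(42.5,50,57):
  for sg in(1,-1):
    q=S.proj(p+sg*a*y+[0,0,13])[0];print(sg*a,((q-[153,111])*5+2).round())
for P in((601.9,-243.3,85),(603.5,-241,85),(598.8,-241.5,85)):
    P=np.array(P)
    q=[((S.proj(P+s*x*92)[0]-[153,111])*5+2).round().tolist() for s in(1,-1)]
    e=[((S.proj(P+s*x*50)[0]-[153,111])*5+2).round().tolist() for s in(1,-1)];print(q,e)
```

```text
42.5 [295. 243.]
-42.5 [409. 191.]
50 [285. 248.]
-50 [419. 187.]
57 [275. 252.]
-57 [428. 183.]
[[428.0, 389.0], [299.0, 222.0]] [[397.0, 349.0], [327.0, 258.0]]
[[429.0, 392.0], [299.0, 224.0]] [[398.0, 352.0], [327.0, 261.0]]
[[433.0, 388.0], [304.0, 220.0]] [[402.0, 347.0], [332.0, 257.0]]
```

The fingertips show where the arm model predicts them, at (285,248) and (418,193), so the scene camera agrees with the arm. The roller axis lies about 3.5 mm farther along tool y. I'll go down and grip.

>>> {"op": "move_arm", "data": {"series": [[0,0,0,0,3.5,0,100],[0,0,0,0,0,25,100],[0,0,0,0,0,30,100],[0,0,0,0,0,25,100],[0,0,0,0,0,10,100],[0,0,0,0,0,0,100],[0,0,0,0,0,0,100]]}}

```text
time: 17.5
ee_pos: [604.0, -243.1, 66.8]
ee_rot: [[0.267, 0.964, 0.002], [0.964, -0.267, -0.001], [-0.0, 0.002, -1.0]]
force: [0.0, -0.9, 0.3]
grip_width: 85.3
```

>>> {"op": "move_arm", "data": {"series": [[0,0,0,0,0,0,70],[0,0,0,0,0,0,58],[0,0,0,0,0,0,40],[0,0,0,0,0,0,40],[0,0,0,0,0,0,40]], "grip_force": 40}}

```text
time: 18.12
ee_pos: [603.5, -242.8, 66.2]
ee_rot: [[0.267, 0.964, 0.001], [0.964, -0.267, -0.001], [-0.0, 0.001, -1.0]]
force: [-1.8, 0.6, 5.2]
grip_width: 47.1
```

```bash
python3 snap.py 11 0 10
```

```text
18.225 [ 603.5 -242.8   66.2] [-0.383  0.641  0.185  1.114 -0.     1.458] [-1.8  1.2  5.3] 46.81956947707015
t 353 204
 crop at 283 159
s 225 174
 crop at 155 129
```

View pics/s11.png

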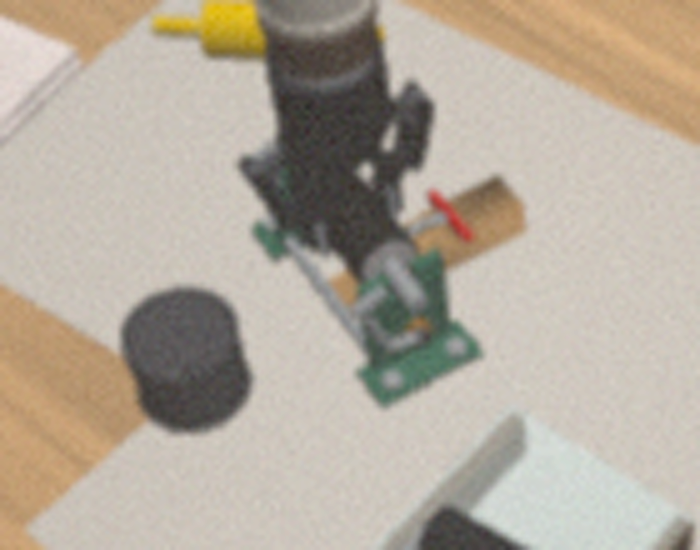

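The gripper holds the rubber at 47 mm with hardly any side force. I'll lift straight up.

>>> {"op": "move_arm", "data": {"series": [[0,0,0,0,0,0,35],[0,0,0,0,0,-8,35],[0,0,0,0,0,-12,35],[0,0,0,0,0,-20,35],[0,0,0,0,0,-30,35],[0,0,0,0,0,-40,35],[0,0,0,0,0,-40,35],[0,0,0,0,0,0,35]], "grip_force": 90}}

```text
time: 19.23
ee_pos: [605.2, -243.6, 219.4]
ee_rot: [[0.267, 0.964, 0.008], [0.964, -0.267, -0.003], [-0.001, 0.008, -1.0]]
force: [0.5, 0.0, -5.1]
grip_width: 45.6
```

```bash
python3 snap.py 12 0 10
```

```text
19.325 [ 602.7 -242.5  214. ] [-0.383  0.557  0.433  1.448  0.     1.458] [-0.5  0.6 -5.3] 45.93869297640736
t 360 198
 crop at 290 153
s 220 144
 crop at 150 99
```

View pics/s12.png

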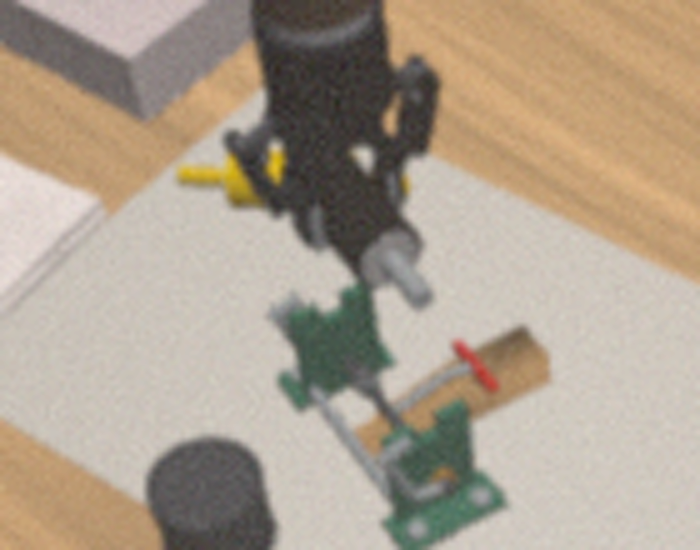

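The roller is out with its axis level, and the stand below is empty with the pedal still raised. I'll carry it to the rack.

>>> {"op": "move_arm", "data": {"series": [[0,0,-0.135,0,0,0,35],[0,0,-0.135,0,0,0,35],[0,0,0,25,-2,0,35],[0,0,0,40,-4,0,35],[0,0,0,45,-4,0,35],[0,0,0,45,-4,0,35],[0,0,0,45,-4,0,35],[0,0,0,45,-4,0,35]]}}

```text
time: 20.32
ee_pos: [579.0, 3.7, 211.9]
ee_rot: [[0.0, 1.0, -0.006], [1.0, -0.0, 0.0], [0.0, -0.006, -1.0]]
force: [0.2, 0.7, -3.7]
grip_width: 45.7
```

>>> {"op": "move_arm", "data": {"series": [[0,0,0,45,-4,0,35],[0,0,0,45,-4,0,35],[0,0,0,45,-4,0,35],[0,0,0,45,-4,0,35],[0,0,0,40,-3,0,35],[0,0,0,33,-2,0,35],[0,0,0,0,0,0,35],[0,0,0,0,0,0,35]]}}

```text
time: 21.32
ee_pos: [558.9, 254.6, 212.7]
ee_rot: [[-0.0, 1.0, -0.004], [1.0, 0.0, -0.003], [-0.003, -0.004, -1.0]]
force: [0.5, 0.6, -5.0]
grip_width: 46.0
```

```bash
python3 snap.py 13 0 15
```

```text
21.425 [559.6 254.1 213.9] [ 0.426  0.482  0.31   1.402 -0.     1.998] [-0.3  0.2 -4.5] 45.824446517230896
t 192 210
 crop at 122 170
s 358 221
 crop at 288 181
```

View pics/s13.png

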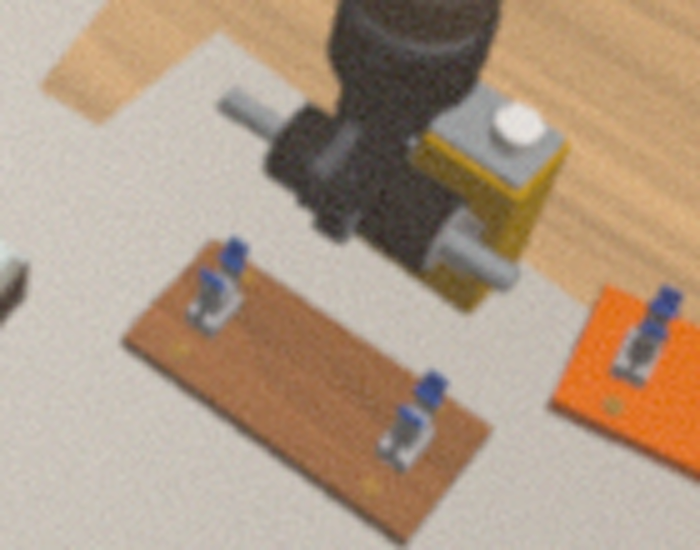

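View pics/t13.png

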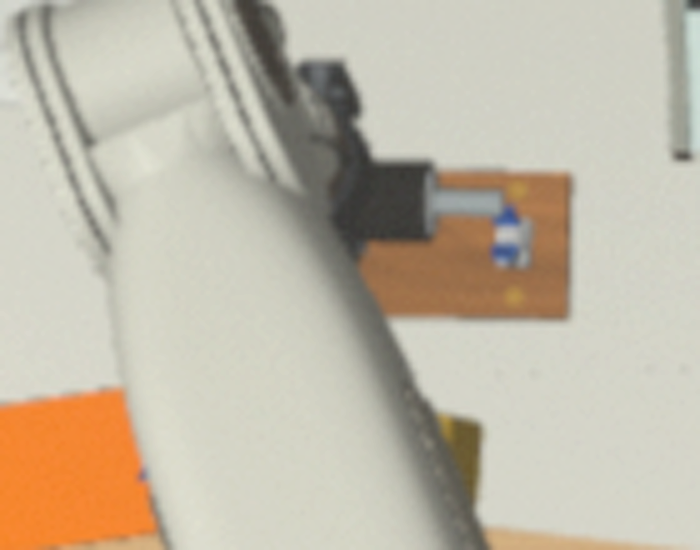

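Run:
```python
from h import *
S=load('scene13.npz');T=load('top13.npz')
hsv=cv2.cvtColor(S.col,cv2.COLOR_RGB2HSV);m=cv2.inRange(hsv,(108,110,40),(130,255,255))
n,l,st,ce=cv2.connectedComponentsWithStats(m)
for i in range(1,n):
    if st[i,4]>3 and ce[i][0]<385: print(ce[i].round(1),st[i,4],((ce[i]-[288,181])*5+2).round(),S.plane(ce[i],80)[0].round(1))
P=np.array([559.6,254.1,233])
f=lambda x,y:(288+(x-2)/5,181+(y-2)/5)
print('exp core ends',[((S.proj(P+[0,s*92,0])[0]-[288,181])*5+2).round() for s in(1,-1)])
print(S.plane([f(510,278),f(230,102)],233))
g=lambda x,y:(122+(x-2)/5,170+(y-2)/5)
print('T core at',T.plane([g(500,203),g(440,201)],233),'lips',T.plane([g(509,219),g(506,258)],80))
```

```text
[184.2   9.7] 707 [-517. -854.] [  -45.4 -1206.8    80. ]
[213.   48.9] 181 [-373. -659.] [ 105.6 -829.3   80. ]
[334.2 231.5] 8 [233. 254.] [551.  186.2  80. ]
[373.6 258.4] 10 [430. 389.] [551.  328.9  80. ]
exp core ends [array([510., 279.]), array([223.,  93.])]
[[559.24239277 345.95534748 233.        ]
 [561.87140739 168.7115483  233.        ]]
T core at [[558.43724479 165.06456297 233.        ]
 [559.06803816 200.06499585 233.        ]] lips [[567.32724619 180.304544    80.        ]
 [541.87026527 181.436839    80.        ]]
```

Both views place the held core within about 1 mm of the arm's reading. I'll descend to just above the clips and compare directly.

>>> {"op": "move_arm", "data": {"series": [[0,0,0,0,0,25,35],[0,0,0,0,0,35,35],[0,0,0,0,0,35,35],[0,0,0,0,0,22,35],[0,0,0,0,0,0,35],[0,0,0,0,0,0,35]]}}

```text
time: 22.18
ee_pos: [561.0, 254.9, 99.4]
ee_rot: [[0.001, 1.0, 0.002], [1.0, -0.001, 0.001], [0.001, 0.002, -1.0]]
force: [0.0, 0.8, -4.8]
grip_width: 45.9
```

Run:
```python
from h import *
s=telemetry.sense();print(s['time'],s['ee_pos'].round(1),s['force'].round(1))
S=new('scene','scene14.npz');S.crop(305,200,405,275,8,'s14.png')
T=new('top','top14.npz');T.crop(165,180,245,240,8,'t14.png')
```

```text
22.175 [561.  254.9  99.4] [ 0.   0.8 -4.8]
```

View pics/s14.png

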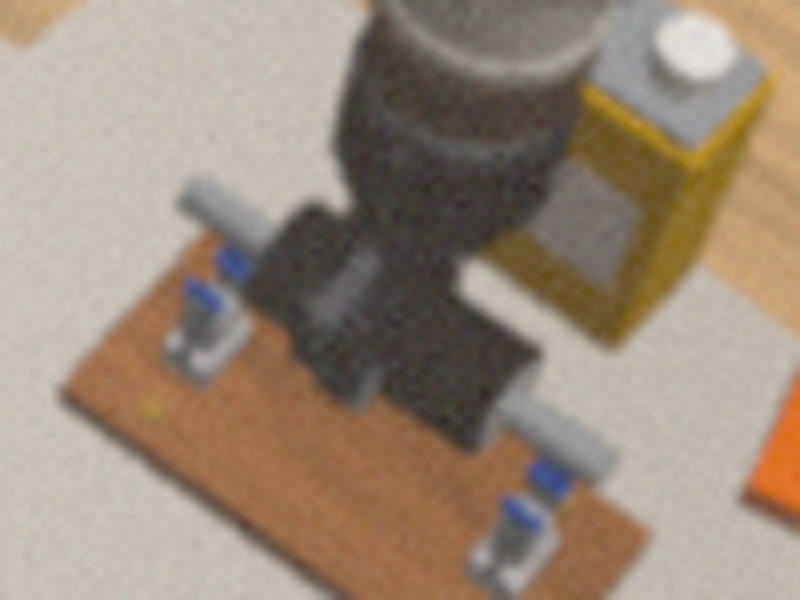

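View pics/t14.png

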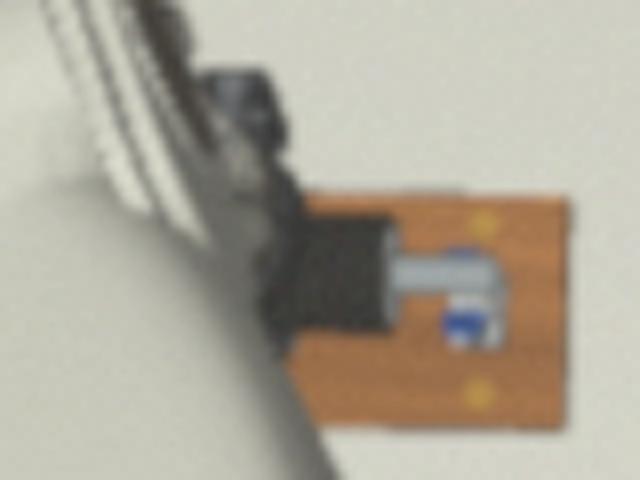

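Run:
```python
from m2 import *
T=load('top14.npz');S=load('scene14.npz')
t=lambda x,y:(165+(x-3.5)/8,180+(y-3.5)/8)
s=lambda x,y:(305+(x-3.5)/8,200+(y-3.5)/8)
a=edge(T,t(395,258),t(490,258),2,20,.05);b=edge(T,t(395,291),t(440,291),2,20,.05)
ra=edge(T,t(300,216),t(388,216),2,20,.1);rb=edge(T,t(300,330),t(388,330),2,20,.1)
for z in(118,):
    for n,e in(('a',a),('b',b),('ra',ra),('rb',rb)): print(n,e[0],T.plane([e[0]],z)[0].round(1),round(float(e[2]),2))
g=[edge(T,t(310,192),t(565,197),2),edge(T,t(310,430),t(565,430),2)]
for e in g: print('board',T.plane([e[0]],16)[0].round(1),e[2])
T0=load('top0.npz');c=lambda x,y:(100+(x-2)/5,180+(y-2)/5)
g=[edge(T0,c(366,118),c(681,125),3),edge(T0,c(361,263),c(678,268),3)]
for e in g: print('board0',T0.plane([e[0]],16)[0].round(1))
# scene core axis at z
for p,q,n in((s(515,395),s(618,455),'up'),(s(500,425),s(600,478),'lo')):
    e=edge(S,p,q,2,20,.1);print(n,S.plane([e[0]-4*e[1],e[0]+4*e[1]],118).round(1),e[2])
S0=load('scene0.npz');f=lambda x,y:(300+(x-1.5)/4,180+(y-1.5)/4)
for p,q in((f(125,197),f(345,347)),(f(277,438),f(53,278))):
    for z in (16,):
        e=edge(S0,p,q,3);print('S board',S0.plane([e[0]],z)[0].round(1),e[2])
```

```text
a [219.14375 212.19089] [566.5 188.7 118. ] 0.01
b [216.11053 215.5352 ] [555.7 198.  118. ] 0.07
ra [206.63618 205.54651] [587.  229.1 118. ] 0.04
rb [207.2383  221.15916] [537.4 225.4 118. ] 0.04
board [607.1 201.1  16. ] 0.34544974166943104
board [506.6 206.6  16. ] 0.15593037448806346
board0 [608.  266.6  16. ]
board0 [506.6 256.7  16. ]
up [[559.6 316.8 118. ]
 [551.6 337.5 118. ]] 0.7280350199831366
lo [[565.5 317.1 118. ]
 [565.2 339.2 118. ]] 0.16562464339508287
S board [510.  257.6  16. ] 0.29341557202417906
S board [616.2 243.2  16. ] 0.06837954968306266
```

Relative to the arm's reading, the clips centre at about x = 558.5. I'll shift back 2.5 mm and lower toward the lips.

>>> {"op": "move_arm", "data": {"series": [[0,0,0,0,-2.5,0,35],[0,0,0,0,0,12,35],[0,0,0,0,0,12,35],[0,0,0,0,0,8,35],[0,0,0,0,0,4,35],[0,0,0,0,0,0,35]]}}

```text
time: 23.02
ee_pos: [557.4, 255.2, 61.7]
ee_rot: [[0.0, 1.0, -0.001], [1.0, -0.0, -0.0], [-0.0, -0.001, -1.0]]
force: [0.1, 0.7, -4.8]
grip_width: 45.9
```

>>> {"op": "move_arm", "data": {"series": [[0,0,0,0,0,3,35],[0,0,0,0,0,3,35],[0,0,0,0,0,0,35]]}}

```text
time: 23.4
ee_pos: [558.5, 255.6, 57.2]
ee_rot: [[0.0, 1.0, 0.002], [1.0, -0.0, 0.001], [0.001, 0.002, -1.0]]
force: [0.3, 0.1, -1.2]
grip_width: 45.4
```

Contact has begun (+3.6 N) with no side force. I'll press on.

>>> {"op": "move_arm", "data": {"series": [[0,0,0,0,0,3,35],[0,0,0,0,0,3,35],[0,0,0,0,0,3,35],[0,0,0,0,0,0,35]]}}

```text
time: 23.9
ee_pos: [557.9, 255.5, 47.1]
ee_rot: [[-0.0, 1.0, 0.001], [1.0, 0.0, 0.0], [0.0, 0.001, -1.0]]
force: [2.6, 1.4, -3.6]
grip_width: 45.7
```

>>> {"op": "move_arm", "data": {"series": [[0,0,0,0,0,2,35],[0,0,0,0,0,2,35],[0,0,0,0,0,2,35],[0,0,0,0,0,0,35]]}}

```text
time: 24.4
ee_pos: [557.7, 255.0, 43.4]
ee_rot: [[0.0, 1.0, 0.001], [1.0, -0.0, -0.0], [-0.0, 0.001, -1.0]]
force: [-2.9, -2.8, 10.6]
grip_width: 45.7
```

>>> {"op": "move_arm", "data": {"series": [[0,0,0,0,0,2,35],[0,0,0,0,0,0,35]]}}

```text
time: 24.65
ee_pos: [557.8, 255.1, 43.4]
ee_rot: [[0.0, 1.0, 0.002], [1.0, -0.0, 0.0], [0.0, 0.002, -1.0]]
force: [-5.5, -4.0, 19.4]
grip_width: 45.8
```

Run:
```python
from h import *
s=telemetry.sense();print(s['time'],s['ee_pos'].round(1),s['force'].round(1),s['torque'].round(2))
S=new('scene','scene15.npz');S.crop(305,200,405,275,8,'s15.png')
```

```text
24.65 [557.8 255.1  43.4] [-5.5 -4.  19.4] [-0.8   1.3   0.06]
```

View pics/s15.png

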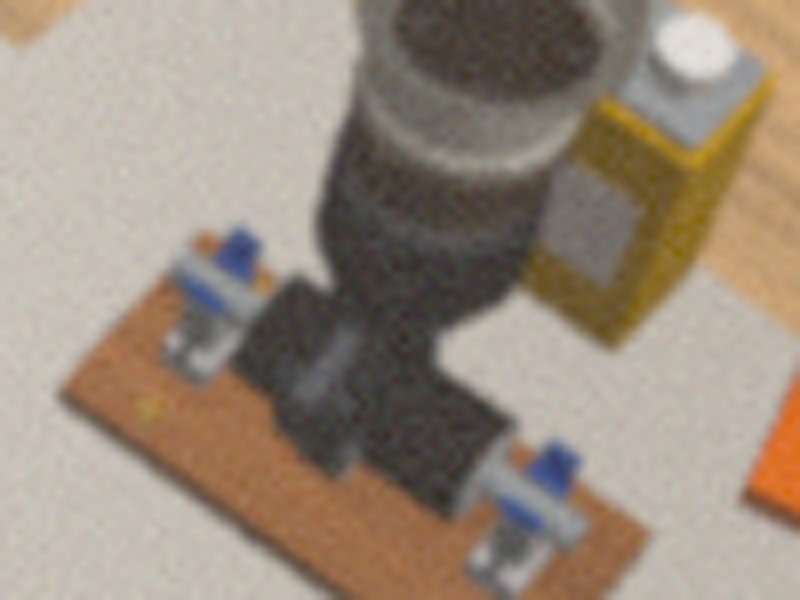

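Run:
```python
from h import *
S=load('scene15.npz')
for z in (62,66,72,80):
    print(z,[((S.proj([558,255+k,z])[0]-[305,200])*8+3.5).round().tolist() for k in(92,50,-50,-92)])
```

```text
62 [[574.0, 535.0], [478.0, 469.0], [261.0, 319.0], [174.0, 259.0]]
66 [[576.0, 530.0], [480.0, 464.0], [262.0, 313.0], [175.0, 253.0]]
72 [[580.0, 523.0], [483.0, 456.0], [264.0, 305.0], [176.0, 245.0]]
80 [[584.0, 513.0], [487.0, 446.0], [267.0, 294.0], [178.0, 234.0]]
```

The core's ends sit where the seated pose projects, at about (574,530) and (180,262), and the stop at 43.4 mm was firm under 24 N. I'll unload, release and check.

>>> {"op": "move_arm", "data": {"series": [[0,0,0,0,0,-3,35],[0,0,0,0,0,0,60],[0,0,0,0,0,0,90],[0,0,0,0,0,0,100],[0,0,0,0,0,-15,100],[0,0,0,0,0,-30,100],[0,0,0,0,0,-50,100],[0,0,0,0,0,-50,100]]}}

```text
time: 25.7
ee_pos: [557.5, 255.3, 189.6]
ee_rot: [[-0.0, 1.0, 0.0], [1.0, 0.0, 0.0], [0.0, 0.0, -1.0]]
force: [0.8, -0.2, -0.1]
grip_width: 85.3
```

>>> {"op": "move_arm", "data": {"series": [[0,0,0,0,0,-30,100],[0,0,0,-40,-20,0,100],[0,0,0,-50,-30,0,100],[0,0,0,-50,-30,0,100],[0,0,0,-50,-30,0,100],[0,0,0,-50,-20,0,100],[0,0,0,0,0,0,100]]}}

```text
time: 26.58
ee_pos: [426.4, 12.9, 218.7]
ee_rot: [[0.005, 1.0, 0.002], [1.0, -0.005, -0.0], [-0.0, 0.002, -1.0]]
force: [-0.4, -0.3, 0.2]
grip_width: 85.5
```

Run:
```python
from h import *
s=telemetry.sense();print(s['time'],s['ee_pos'].round(1),s['force'].round(1))
S=new('scene','scene16.npz');S.crop(305,180,405,275,8,'s16.png');S.crop(180,130,320,240,5,'s16b.png')
T=new('top','top16.npz');T.crop(150,180,250,255,8,'t16.png')
```

```text
26.575 [426.4  12.9 218.7] [-0.4 -0.3  0.2]
```

View pics/s16.png

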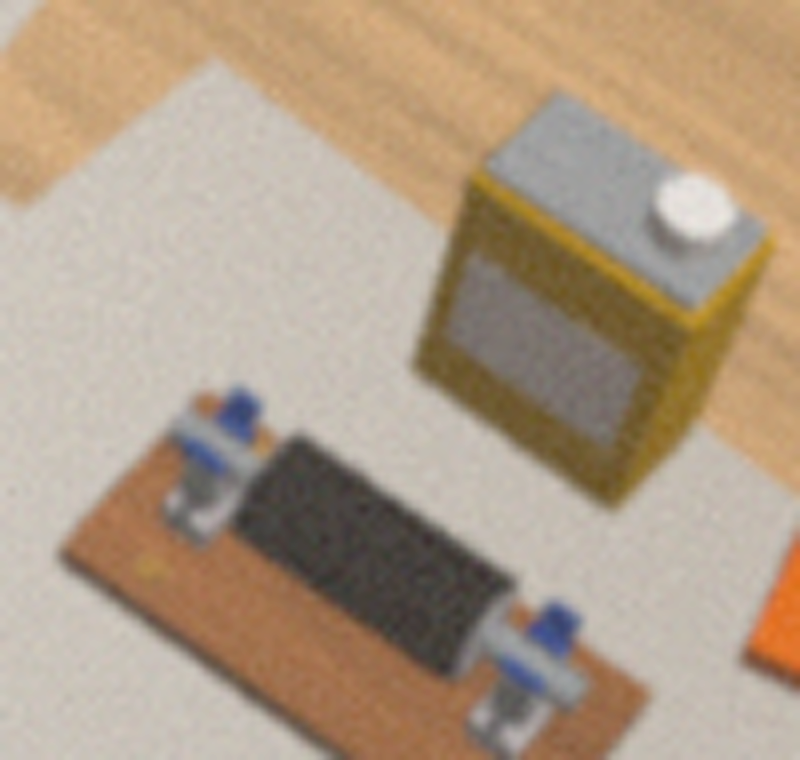

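View pics/s16b.png

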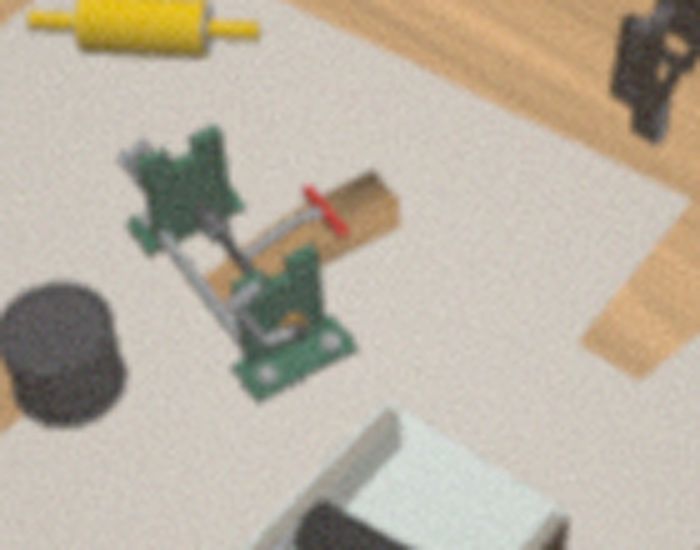

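View pics/t16.png

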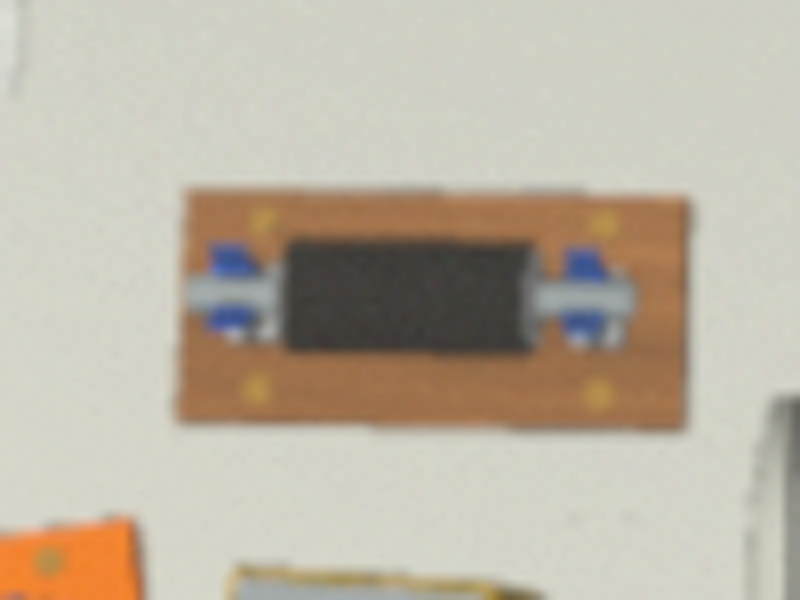

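Both ends show inside the blue lips, at (232,290) and (585,297) in the top crop, and the pedal is still up. Last checks: depth over the two ends and rubber, the wedge margin, and whether the can, tin or brayer moved.

Run:
```python
from m1 import *
T=load('top16.npz');T0=load('top0.npz');S=load('scene16.npz');S0=load('scene0.npz')
C=T.cloud()
def med(x0,y0,x1,y1):
    f=lambda x,y:(int(150+x/8),int(180+y/8));a=f(x0,y0);b=f(x1,y1);q=C[a[1]:b[1]+1,a[0]:b[0]+1,2];q=q[np.isfinite(q)];return round(float(np.median(q)),1),round(float(np.percentile(q,85)),1),q.size
print('core L',med(195,287,270,298),'core R',med(545,293,625,303),'rubber',med(300,285,520,305),'board',med(330,370,500,410))
for nm,a,b,box in(('T can',T0,T,(178,252,222,272)),('T tin',T0,T,(345,150,378,182)),('T brayer',T0,T,(255,128,297,175)),('S can',S0,S,(350,188,405,248)),('S tin',S0,S,(178,183,207,218)),('S brayer',S0,S,(215,225,275,275)),('T orange',T0,T,(102,243,172,285)),('S yellow',S0,S,(183,125,235,145))):
    x=[cv2.cvtColor(c.col,cv2.COLOR_RGB2GRAY)[box[1]:box[3],box[0]:box[2]].astype(np.float32) for c in(a,b)]
    sh,r=cv2.phaseCorrelate(x[0],x[1],cv2.createHanningWindow(x[0].shape[::-1],cv2.CV_32F));print(nm,np.round(sh,2),round(r,2),np.abs(x[0]-x[1]).mean().round(2))
# wedge in S: blunt corners, pedal
f=lambda x,y:(180+(x-2)/5,130+(y-2)/5)
O=np.array([603.5,-242,0]);x=np.array([.9646,-.2639,0]);y=np.array([.2639,.9646,0])
for n,q,z in(('blunt top far',(373,172),32),('blunt top near',(399,203),32),('blunt base near',(399,222),0),('pedal',(327,211),42)):
    P=S.plane([f(*q)],z)[0]-O;print(n,(P@x).round(1),(P@y).round(1))
```

```text
core L (70.3, 73.3, 30) core R (71.6, 73.6, 22) rubber (85.8, 89.6, 116) board (17.0, 20.1, 132)
T can [ 0.46 -0.02] 1.01 0.76
T tin [ 0.01 -0.06] 0.98 0.79
T brayer [ 0.51 -0.01] 0.94 1.1
S can [-0.12  0.01] 1.01 3.7
S tin [-0.23 -0.08] 1.09 2.92
S brayer [-0.03  0.06] 1.03 1.36
T orange [-0.01  0.48] 0.93 0.76
S yellow [-0.15  0.12] 0.85 3.03
blunt top far -126.6 -16.0
blunt top near -126.4 20.5
blunt base near -130.5 11.9
pedal -74.7 5.9
```

```bash
python3 -c "
from station import order,telemetry
print(telemetry.sense()['time']);print(order.sign_off())"
```

```text
26.675
the job is handed in; nothing more can be done
None
```

The roller is seated in both blue-lipped clips, the wedge is still holding the pedal up, and I handed the job in at 26.7 s. I pulled the wedge out from under the slab, turned it around and drove it under the pedal. Then I lifted the freed roller out and pressed it into the rack.

**Last checks:**
- **Roller:** the press met a firm stop at about 24 N. The core tops measured 70.3 and 71.6 mm (70 expected) and the rubber top 85.8 mm (86 expected). Both ends show between the blue lips.
- **Wedge:** the pedal sits about 53 mm from the blunt end, so roughly 11 mm onto the flat top from where the slope starts. It was still holding after release. I did not measure the keeper angle itself; the pictures show both hooks standing clear.
- **Can, tin and brayer:** no real movement found. The automatic comparison gave about a half-pixel shift for the can and brayer in the top view. I take that as an artefact, because the scene view showed almost none and the image differences were at noise level.
- **Disagreement:** the two cameras differed by about 4 mm on the rack's position. I resolved it by viewing the held roller directly above the clips. It then entered with almost no side force.

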